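# Scoop the seed ball out of the jar for weighing

## Robot

A 6-joint arm with a two-finger parallel gripper is mounted at the origin on the work surface. World frame = base frame: x ahead of the robot, y to its left, z up, the work surface at z = 0. Lengths are in m, angles in rad, forces in N, time in s.
With the tool pointing down it reaches from about 0.4 to 0.925 m from the base axis. Payload 12.5 kg.
Tool frame: the origin (TCP) lies midway between the tips of the shut fingers; the grasp point (between the pads) lies 19 mm behind it; z points along the fingers, x is the direction in which the jaws open and shut, and the axes are right-handed (so a half turn about z gives the same grasp; the last joint's range is limited). The gripper opens to 95 mm and grips with 3 to 60 N. Pads are 20 mm wide; open, the fingers measure 119 mm over their backs; the gripper's body (75 mm by 180 mm) begins 59 mm behind the grasp point.
Start: joints at [-0.106, 0.491, 1.559, -0, 1.092, -0.106], TCP at [0.625, 0, 0.215] pointing down, gripper open.
Joint ranges: [-3.1, 3.1], [-0.84, 2.19], [0.05, 2.79], [-1.13, 4.28], [0.06, 2.93], [-2.69, 2.69]. Speed limits (rad/s): [2.22, 2.22, 2.79, 3.14, 3.14, 3.14].

## Interface

Orientations are given as a rotation vector (axis times angle).
In Python, from bench import env gives the robot as it stands.
- The arm moves only by the tool step_arm, never from a script. Its argument "targets" is a list of rows, each a list of 6 numbers: the shift along the world's x, y, z as a fraction of full scale, then the turn, a rotation vector about the world's x, y, z as a fraction of full scale. A call has 1 to 5 rows; each row is the pose to reach, as a shift and turn from the pose measured when the call began; what a row does not reach only later rows make up. Full scale, the value 1, is 0.25 m for a shift and 120 degrees for a turn. A row lasts 1/12 s, in which the tool goes at most 41.7 mm and 7.16 degrees, less where a joint would pass 70% of its speed; a pose out of reach is approached as far as the arm can. A call with a number of a shift or a turn outside -1 to 1 is refused whole. A call with a gripper value outside its range is refused whole. "gripper" is the opening, from -1 (shut) to 1 (fully open), so that 0 is half open, set as the call begins (left out, the last holds). The fingers move at their own pace and stop on an object; "force" is the grip in N (left out, the last holds). Time passes only in rows, so rows that repeat a pose let the fingers close. It gives the time, the measured TCP pose, the force and the opening at its end, in the units of the state.
- env.observe(): the state, without advancing time (a new reading comes with each control period).
- env.read_camera(name): name is "scene" or "side" or "wrist"; returns a dict with "image" (420x560x3 uint8, blue, green, red), "z_map" (420x560 float32, m along the optical axis (not along the pixel's ray), 0 where there is no reading), "intrinsics" (3x3 intrinsics, pixels), "k1" (the pictures are not rectified: a ray, as slopes to the right and down, at radius r is drawn at 1 + k1 r^2 times it, then the intrinsics apply), "eye" and "attitude" of the camera in the world; the wrist camera has in their place "T_tool_cam" (4x4, takes a point from camera to tool coordinates, whose origin is the TCP and whose axes are the tool frame's). Camera axes: x right, y down, z forward; pixel columns grow to the right and rows downward; lengths in m; the calibration is good to about 2 mm. A picture is of the moment at which its call begins: read the wrist's pose just before it.
- env.finish_job(): hands the job in, once; it reports no verdict.
Trained networks look in a picture, given as the dict that the camera call returned (one of the last four; its "shot" number tells which), for a name from the list of things; names that differ only in an ending like _2 or _b are one class to them, and where a whole thing is asked for, a point or a joint stands for the part that bears it (a point fixed in the world has none). Each returns a list of dicts, best first, with "confidence" (0 to 1); they miss things now and then, are a little off and sometimes report something else, mostly with a low value. They report only what shows in the picture. A call takes as long as a camera call.
- env.search_frame(name, picture): "location" ([column, row] as shares, 0 to 1, of the picture: columns of its width, rows of its height, amid what is visible of it).
- env.landmark_of(name, picture): "location" ([column, row] as shares, 0 to 1, of the picture: columns of its width, rows of its height: a listed point, or the origin of a listed thing).
The state is a dict: "clock": time; "joint_positions": joint angles; "qd": joint speeds; "tau": joint torques, N m; "tool_pos": TCP position; "eef_rot": TCP orientation; "ft_force": force on the tool from outside, world axes, zero at the start; "torque": the same for the moment, N m; "gripper_width": finger opening in m.
Only numpy, scipy, OpenCV 4.12 (cv2) and the standard library are available. Lean on these libraries where they do the work, as an engineer would, in place of code of your own. Each camera call takes 0.05 s, during which the arm holds its last target.

## Task

On the greenhouse bench, use the steel scoop to fetch the terracotta-coloured seed ball out of its leaning clear jar (the other jar holds a white one). Then stand the scoop upright on the balance's round pan, near its middle, with the ball still lying in the scoop, and let go; do not touch the ball with the fingers.

Things in the scene. Friction and masses are not known exactly. Their poses are not given: they have to be found in the camera images.
- scoop_grip (a point): Centre of the blue grip of the loose 140 g steel scoop, which stands upright on its own flat foot; 165 mm above the foot's underside. Axes: z up the handle, -x the way the open nose faces (at first roughly to the robot), y across. Grip: 14 x 14 mm square bar, from 45 mm below to 30 mm above this point; the bar runs on down to the foot. Foot: x -24 to +9 mm, 44 mm wide.
- scoop_nose (a point): Under edge of the scoop's rounded nose, at x -57, z -155 mm from scoop_grip (same axes). Bowl: 50 mm long, 40 mm wide inside, 46 outside, walls 22 mm high, open at front and top. Its floor, 3 mm thick, falls 8 degrees from the nose back to the handle, so a ball stays in when upright; tip the nose down 16 degrees or more for its edge to reach a flat floor before the foot does.
- seed_jar: Fixed clear jar, orange neck band, in a wooden cradle (140 x 134 mm), leaning 8 degrees to its own -x (roughly to the robot); holds the terracotta ball. Origin on the bench under the cradle's middle, z up. The jar's axis starts at (0, 0, 30) mm, runs along (-0.139, 0, 0.990); the inner floor is 5 mm along it, flat, radius 47 mm. A like jar with a white ball is near; sides vary.
- jar_mouth (a point): Centre of the seed jar's open rim, 104 mm along its leaning axis. Inner radius 56 mm from the rim 26 mm down, then a shoulder widens to 74 mm at 43 mm below the rim; straight to 73 mm below; then the wall narrows at 45 degrees to the floor (radius 47 mm, 99 mm below). Walls 4 mm.
- seed_ball: Loose terracotta-coloured hard clay ball, 26 mm diameter, about 18 g, origin at its centre; it lies in the seed jar at the low (-x) side of the floor, against the flaring wall.
- pan (a point): Centre of the top of the fixed bench balance's round steel pan: 130 mm diameter, flat, 62 mm above the bench. The white housing is 170 x 200 mm, its top 16 mm below the pan's top.

How it is judged:
On the way, in this order (a step that is already met when the one before it is completed fails the run):
1. the ball lies in the scoop inside the jar, below its rim (x of seed_ball in the frame of scoop_grip between -0.052 and -0.004 m and y of seed_ball in the frame of scoop_grip between -0.02 and 0.02 m and z of seed_ball in the frame of scoop_grip between -0.16 and -0.125 m and horizontal distance between seed_ball and seed_jar below 0.075 m and height (world z) of seed_ball below 0.13 m), for 0.1 s.
2. the ball is lifted out of the jar in the scoop (x of seed_ball in the frame of scoop_grip between -0.052 and -0.004 m and y of seed_ball in the frame of scoop_grip between -0.02 and 0.02 m and z of seed_ball in the frame of scoop_grip between -0.16 and -0.125 m and height (world z) of seed_ball above 0.15 m), for 0.2 s.
At the end, for the whole second after the job is handed in: The scoop stands on its foot on the pan, upright within 7 degrees, its handle within 60 mm of the pan's centre (height within 8 to 10 mm), with the terracotta ball at rest in its bowl, released (x of seed_ball in the frame of scoop_grip between -0.052 and -0.004 m and y of seed_ball in the frame of scoop_grip between -0.02 and 0.02 m and z of seed_ball in the frame of scoop_grip between -0.16 and -0.125 m and horizontal distance between scoop_grip and pan below 0.06 m and z of scoop_grip in the frame of pan between 0.157 and 0.175 m and angle between scoop_grip's own z axis and vertical below 0.12 rad and linear speed of seed_ball below 0.03 m/s); the robot touches nothing.
It fails at once if the fingers touch the ball (contact force between the fingers and seed_ball above 0.3 N).
It also fails if it takes over 64 s, if anything falls off the work surface, if the arm or the gripper's body presses on something with over 40 N, if the wrist force passes 120 N, or if a joint passes its speed limit or range.

## Working session

There is one attempt and no reset: what is moved stays moved. The work goes in short steps, Python scripts to look and compute and a tool call to move; the robot and the scene stay as the last step left them, time stands still between calls to the robot, and variables do not carry over. Pictures are saved under pics/ and viewed, and the job is handed in when it is done.

Besides the shell and the picture viewer there is one more tool, called after "Emit:" as name(argument=value, ...), one argument or row to a line, values as JSON. step_arm: Moves the arm, as the interface text tells. Shift numbers are shares of 0.25 m and turn numbers shares of 120 degrees, none past 1 either way. Its arguments: {"type":"object","properties":{"targets":{"type":"array","items":{"type":"array","items":{"type":"number","minimum":-1,"maximum":1}}},"gripper":{"type":"number"},"force":{"type":"number"}},"required":["targets"]}

```bash
mkdir -p pics; ls
cat > h.py <<'E'
import numpy as np, cv2
from bench import env
from scipy.spatial.transform import Rotation as R
def undist(p,c):
    K=np.array(c["intrinsics"]);k=c["k1"]
    x=(p[0]-K[0,2])/K[0,0];y=(p[1]-K[1,2])/K[1,1]
    a,b=x,y
    for _ in range(30):
        s=1+k*(a*a+b*b);a=x/s;b=y/s
    return np.array([a,b,1.0])
def campose(c,st=None):
    if "eye" in c:
        A=np.array(c["attitude"],float)
        Rm=A if A.shape==(3,3) else (R.from_rotvec(A).as_matrix() if A.size==3 else R.from_quat(A).as_matrix())
        return Rm,np.array(c["eye"],float)
    T=np.array(c["T_tool_cam"]);Rt=R.from_rotvec(st["eef_rot"]).as_matrix()
    return Rt@T[:3,:3],Rt@T[:3,3]+np.array(st["tool_pos"])
def ray(p,c,st=None):
    Rm,e=campose(c,st);return e,Rm@undist(p,c)
def at_depth(p,c,st=None,z=None):
    e,d=ray(p,c,st)
    if z is None:
        u,v=int(round(p[0])),int(round(p[1]))
        w=c["z_map"][max(v-1,0):v+2,max(u-1,0):u+2];w=w[w>0]
        z=np.median(w) if len(w) else np.nan
    return e+d*z
def on_plane(p,c,h,st=None):
    e,d=ray(p,c,st);return e+d*(h-e[2])/d[2]
def proj(P,c,st=None):
    Rm,e=campose(c,st);q=Rm.T@(np.array(P)-e);a=q[:2]/q[2];a=a*(1+c["k1"]*(a@a))
    K=np.array(c["intrinsics"]);return np.array([K[0,0]*a[0]+K[0,2],K[1,1]*a[1]+K[1,2]])
def cloud(c,st=None):
    Rm,e=campose(c,st);K=np.array(c["intrinsics"]);k=c["k1"]
    v,u=np.mgrid[0:420,0:560];x=(u-K[0,2])/K[0,0];y=(v-K[1,2])/K[1,1];a,b=x.copy(),y.copy()
    for _ in range(20):
        s=1+k*(a*a+b*b);a=x/s;b=y/s
    z=c["z_map"];P=np.stack([a*z,b*z,z],-1)@Rm.T+e
    P[z<=0]=np.nan;return P
def tri(rs):
    A=np.zeros((3,3));b=np.zeros(3)
    for e,d in rs:
        d=d/np.linalg.norm(d);M=np.eye(3)-np.outer(d,d);A+=M;b+=M@e
    x=np.linalg.solve(A,b);return x,[np.linalg.norm((np.eye(3)-np.outer(d,d)/(d@d))@(x-e)) for e,d in rs]
E
python3 - <<'E'
from h import *
st=env.observe();print(st)
for n in ["scene","side","wrist"]:
    c=env.read_camera(n)
    cv2.imwrite(f"pics/{n}0.png",c["image"])
    print(n,c["intrinsics"],c["k1"],c.get("eye"),c.get("attitude"),c.get("T_tool_cam"))
    for k in ["scoop_grip","scoop_nose","seed_jar","jar_mouth","seed_ball","pan"]:
        for r in env.landmark_of(k,c)[:2]:
            p=np.array(r["location"])*[560,420]
            print(k,np.round(p,1),round(r["confidence"],2),np.round(at_depth(p,c,st),3))
    np.savez(f"{n}0.npz",**{k:v for k,v in c.items()})
E
```

```text
pics
{'clock': 0.0, 'joint_positions': array([-1.05580629e-01,  4.91513412e-01,  1.55944382e+00,  8.28865221e-06,
        1.09167844e+00, -1.05646500e-01]), 'qd': array([-1.11791504e-03, -4.01733240e-04, -1.05187953e-04, -6.80039098e-04,
       -2.02561693e-05, -1.36272920e-03]), 'tau': array([-9.52334158e-04, -6.12640929e+01, -2.58175153e+01,  6.92750537e-02,
        4.83079045e-02, -1.38641695e-05]), 'tool_pos': array([6.24763991e-01, 6.18520136e-05, 2.14092351e-01]), 'eef_rot': array([-3.14147496e+00, -9.74590276e-05,  1.62797506e-03]), 'ft_force': array([0.61238779, 0.08708239, 0.28598147]), 'torque': array([ 0.00764842, -0.01154094,  0.01201782]), 'gripper_width': 0.09500616216895733}
scene [[405.0551181    0.         278.69616898]
 [  0.         405.0551181  208.02086644]
 [  0.           0.           1.        ]] -0.08724977979994451 [ 0.97573261 -0.18418445  0.7118219 ] [-2.04689235 -1.44644132  0.54198109] None
scoop_grip [294.7 199.7] 0.29 [0.392 0.06  0.012]
scoop_nose [292. 200.] 0.96 [ 0.379  0.058 -0.001]
scoop_nose [394.4 246.7] 0.39 [0.616 0.184 0.061]
seed_jar [159.4
[... 493 characters left out ...]
.9 [0.396 0.045 0.013]
seed_jar [411.4 363.7] 0.77 [ 0.556 -0.353  0.089]
seed_jar [414.2 293.7] 0.17 [ 0.65  -0.237  0.073]
jar_mouth [411.7 291.8] 0.67 [ 0.648 -0.234  0.075]
pan [295. 189.] 0.77 [0.627 0.183 0.062]
wrist [[373.48165204   0.         276.09155643]
 [  0.         373.48165204 204.72181542]
 [  0.           0.           1.        ]] -0.09359278984589443 None None [[ 9.99999942e-01  3.34214009e-04  6.81557996e-05  3.48340873e-05]
 [-3.40721037e-04  9.69440660e-01  2.45325685e-01 -6.75977319e-02]
 [ 1.59182773e-05 -2.45325694e-01  9.69440717e-01 -1.69829535e-01]
 [ 0.00000000e+00  0.00000000e+00  0.00000000e+00  1.00000000e+00]]
scoop_nose [ 50.  125.3] 0.57 [0.394 0.057 0.011]
```

View pics/scene0.png

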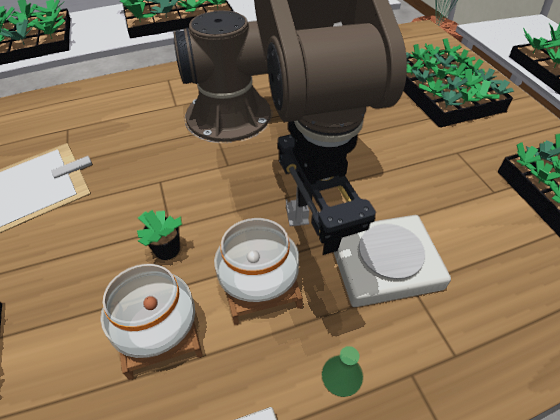

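View pics/side0.png

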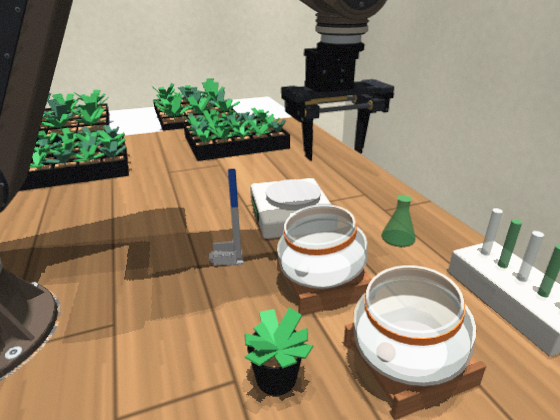

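View pics/wrist0.png

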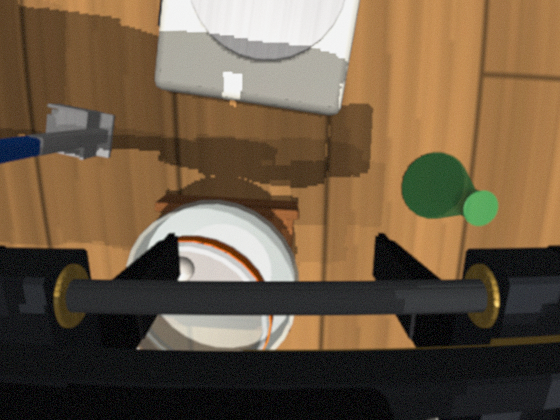

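Run:
```python
from h import *
S=dict(np.load("scene0.npz",allow_pickle=True));D=dict(np.load("side0.npz",allow_pickle=True))
for d in (S,D): d["k1"]=float(d["k1"])
def t(n,a,b):
    x,e=tri([ray(a,S),ray(b,D)]);print(n,np.round(x,4),np.round(e,4))
t("mouth",(136.7,289.4),(411.7,291.8))
t("jar",(159.4,334.5),(411.4,363.7))
t("pan",(393.1,246.7),(295,189))
t("nose",(292,200),(212.4,259))
print("mouth planes",on_plane((136.7,289.4),S,.133),on_plane((411.7,291.8),D,.133))
print("jar",on_plane((159.4,334.5),S,0),on_plane((411.4,363.7),D,0))
print("ball",on_plane((150.6,301.1),S,.05), on_plane((386,351),D,.05))
# scoop cloud from side
P=cloud(D);im=D["image"]
v,u=np.mgrid[0:420,0:560]
blue=(im[...,0].astype(int)-im[...,2]>50)&(u>220)&(u<245)&(v>160)&(v<220)
print(blue.sum());Q=P[blue];print(np.nanmedian(Q,0),np.nanmin(Q,0),np.nanmax(Q,0))
cv2.imwrite("pics/sidecrop.png",cv2.resize(im[150:290,190:290],None,fx=5,fy=4,interpolation=cv2.INTER_CUBIC))
z=S["image"][240:380,80:320];cv2.imwrite("pics/scenecrop.png",cv2.resize(z,None,fx=3.3,fy=4,interpolation=cv2.INTER_CUBIC))
```

```text
mouth [ 0.5933 -0.2933  0.1385] [0.0013 0.0013]
jar [ 6.137e-01 -2.939e-01 -1.000e-04] [0.002 0.002]
pan [0.6213 0.1749 0.0684] [0.0028 0.0028]
nose [0.3944 0.051  0.0118] [0.0036 0.0036]
mouth planes [ 0.59060307 -0.29529797  0.133     ] [ 0.59757862 -0.28703079  0.133     ]
jar [ 0.61242973 -0.29229458  0.        ] [ 0.61456323 -0.29578401  0.        ]
ball [ 0.56829485 -0.28976427  0.05      ] [ 0.56253758 -0.29843661  0.05      ]
233
[0.44512782 0.03954956 0.16245015] [0.43936742 0.03580742 0.12290283] [0.45111618 0.04777986 0.19575547]
```

Run:
```python
from h import *
im=cv2.imread("pics/side0.png");cv2.imwrite("pics/sidecrop2.png",cv2.resize(im[250:415,320:500],None,fx=4,fy=3.6,interpolation=cv2.INTER_CUBIC))
```

```text
(no output)
```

View pics/sidecrop.png

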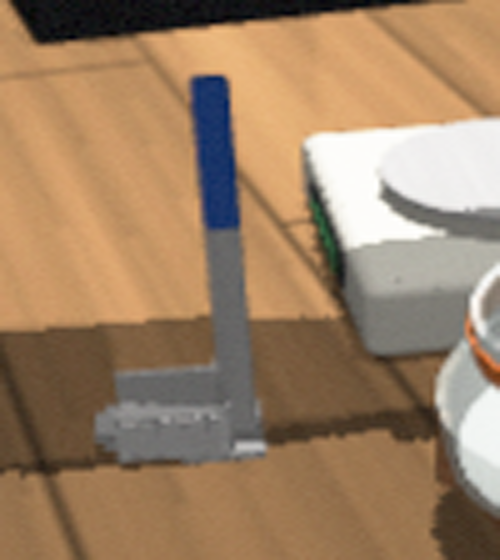

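View pics/scenecrop.png

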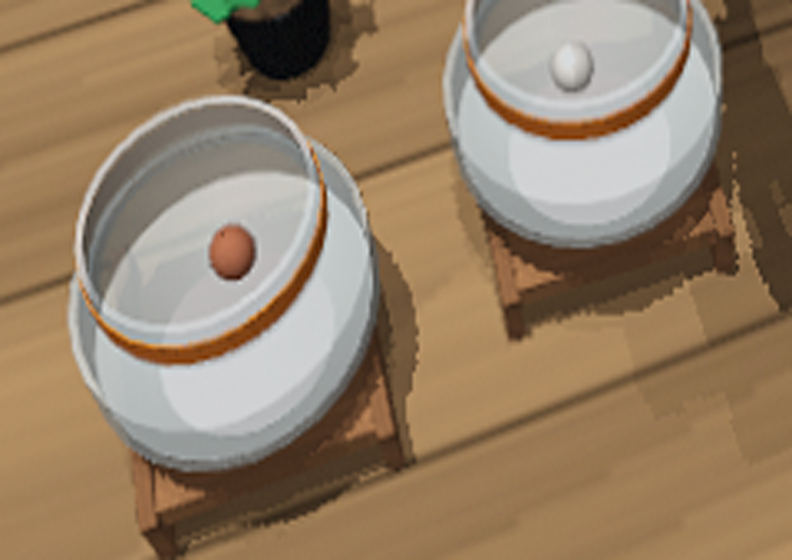

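View pics/sidecrop2.png

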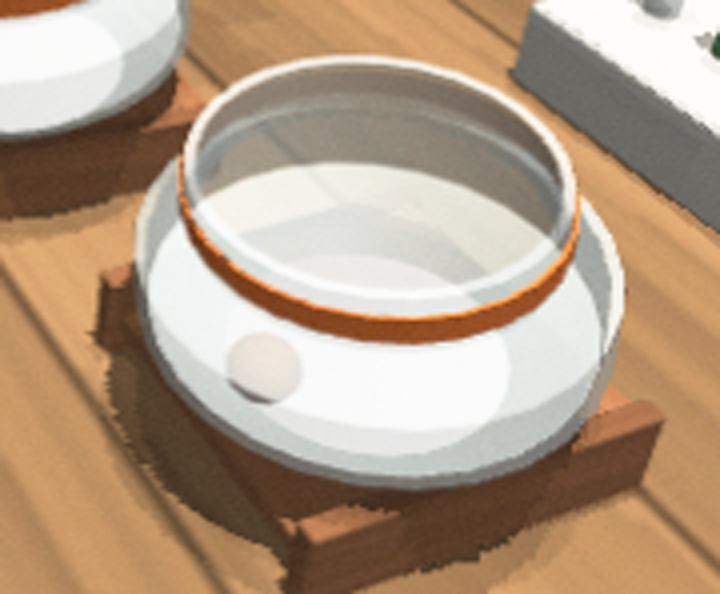

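Emit:
step_arm(
  targets=[
    [-0.05,-0.8,0.28,0,0,0],
    [-0.05,-0.8,0.28,0,0,0],
    [-0.05,-0.8,0.28,0,0,0],
    [-0.05,-0.8,0.28,0,0,0],
    [-0.05,-0.8,0.28,0,0,0],
  ],
)

```text
clock: 1.47
tool_pos: [0.6123, -0.198, 0.2842]
eef_rot: [3.142, 0.0, 0.0]
ft_force: [-0.5, -1.4, -0.1]
gripper_width: 0.0951
```

Emit:
step_arm(
  targets=[
    [-0.05,-0.62,0,0,0,0],
    [-0.05,-0.62,0,0,0,0],
    [-0.05,-0.62,0,0,0,0],
    [-0.05,-0.62,0,0,0,0],
    [-0.05,-0.62,0,0,0,0],
  ],
)

```text
clock: 1.88
tool_pos: [0.5984, -0.3588, 0.2833]
eef_rot: [3.141, -0.007, -0.001]
ft_force: [-0.8, 0.3, 0.5]
gripper_width: 0.0953
```

Run:
```python
from h import *
import pickle
st=env.observe();print(st["clock"],st["tool_pos"],st["eef_rot"],np.abs(st["qd"]).max())
c=env.read_camera("wrist");cv2.imwrite("pics/w1.png",c["image"]);pickle.dump((c,st),open("w1.pkl","wb"))
for k in ["seed_jar","jar_mouth","seed_ball"]:
    for r in env.landmark_of(k,c)[:2]:
        p=np.array(r["location"])*[560,420];print(k,np.round(p,1),round(r["confidence"],2),[np.round(on_plane(p,c,h,st),4) for h in ([0] if k=="seed_jar" else [.133] if k=="jar_mouth" else [.042])])
c=env.read_camera("side");cv2.imwrite("pics/s1.png",c["image"]);pickle.dump((c,st),open("s1.pkl","wb"))
c=env.read_camera("scene");cv2.imwrite("pics/sc1.png",c["image"]);pickle.dump((c,st),open("sc1.pkl","wb"))
for k in ["scoop_grip","scoop_nose","pan"]:
    for r in env.landmark_of(k,c)[:2]:
        p=np.array(r["location"])*[560,420];print(k,np.round(p,1),round(r["confidence"],2),np.round(at_depth(p,c),4),np.round(on_plane(p,c,{"scoop_grip":.165,"scoop_nose":.01,"pan":.062}[k]),4))
```

```text
1.8833 [ 0.5983835  -0.35883243  0.28330882] [ 3.14057548e+00 -6.95307365e-03 -5.72504929e-04] 0.07033341590707397
seed_jar [287.8 115.6] 0.91 [array([ 0.6125, -0.2972,  0.    ])]
jar_mouth [272.5 116.5] 0.97 [array([ 0.5956, -0.2961,  0.133 ])]
seed_ball [247.5 112.8] 0.78 [array([ 0.5679, -0.2934,  0.042 ])]
scoop_grip [297.7 169.5] 0.91 [0.4498 0.0394 0.1674] [0.4475 0.0404 0.165 ]
scoop_nose [292.7 201. ] 0.82 [0.3922 0.0549 0.0096] [0.3926 0.0548 0.01  ]
pan [396.  247.3] 0.75 [0.6184 0.1858 0.0618] [0.6185 0.1857 0.062 ]
```

View pics/w1.png

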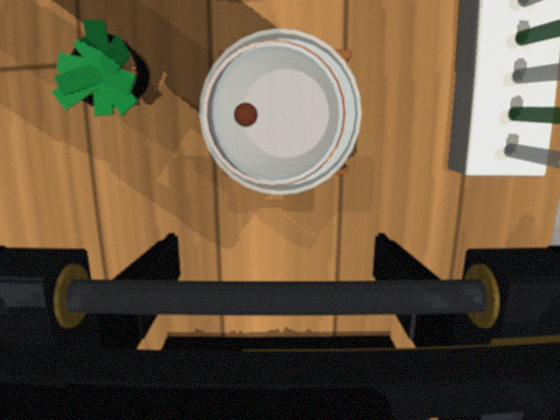

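View pics/sc1.png

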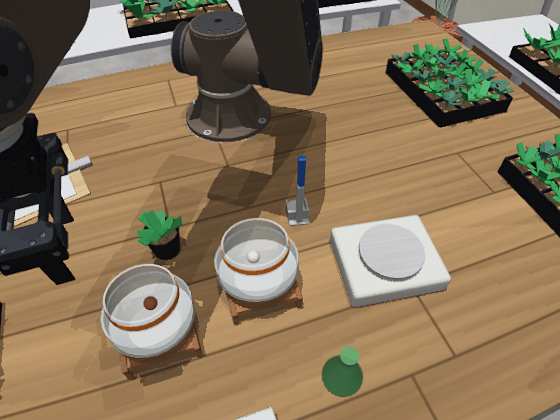

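```bash
cat > ov.py <<'E'
from h import *
import pickle,sys
jx,jy,yaw=float(sys.argv[1]),float(sys.argv[2]),np.radians(float(sys.argv[3]))
Rz=R.from_euler('z',yaw).as_matrix()
def J(p): return Rz@np.array(p)+[jx,jy,0]
ax=np.array([-.139,0,.990]);ex=np.array([.99,0,.139]);ey=np.array([0,1,0])
def circ(s,r): return [J(np.array([0,0,.03])+s*ax+r*(np.cos(t)*ex+np.sin(t)*ey)) for t in np.linspace(0,2*np.pi,73)]
for n,crop,f in [("w1",(20,210,180,390),3.7),("s1",(250,415,320,500),3.5),("sc1",(250,390,80,220),4)]:
    c,st=pickle.load(open(n+".pkl","rb"));s=st if n=="w1" else None
    y0,y1,x0,x1=crop
    im=cv2.resize(c["image"][y0:y1,x0:x1],None,fx=f,fy=f,interpolation=cv2.INTER_CUBIC)
    def dr(L,col,cl=True):
        q=np.array([(proj(p,c,s)+.5-[x0,y0])*f for p in L]);cv2.polylines(im,[np.round(q*8).astype(np.int32)],cl,col,1,cv2.LINE_AA,3)
    dr(circ(.104,.060),(255,0,0));dr(circ(.104,.056),(255,255,0));dr(circ(.005,.047),(0,255,0));dr(circ(.046,.078),(255,0,255));
    dr([J([a*.07,b*.067,0]) for a,b in ((-1,-1),(1,-1),(1,1),(-1,1))],(0,255,255))
    b=J([-.0437,0,.042]);Rm,e=campose(c,s);rx,ry=Rm[:,0]*.013,Rm[:,1]*.013
    dr([b+np.cos(t)*rx+np.sin(t)*ry for t in np.linspace(0,6.28,40)],(0,0,255))
    cv2.imwrite(f"pics/ov_{n}_{sys.argv[4]}.png",im)
E
python3 ov.py 0.613 -0.296 -4 a
```

```text
(no output)
```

View pics/ov_w1_a.png

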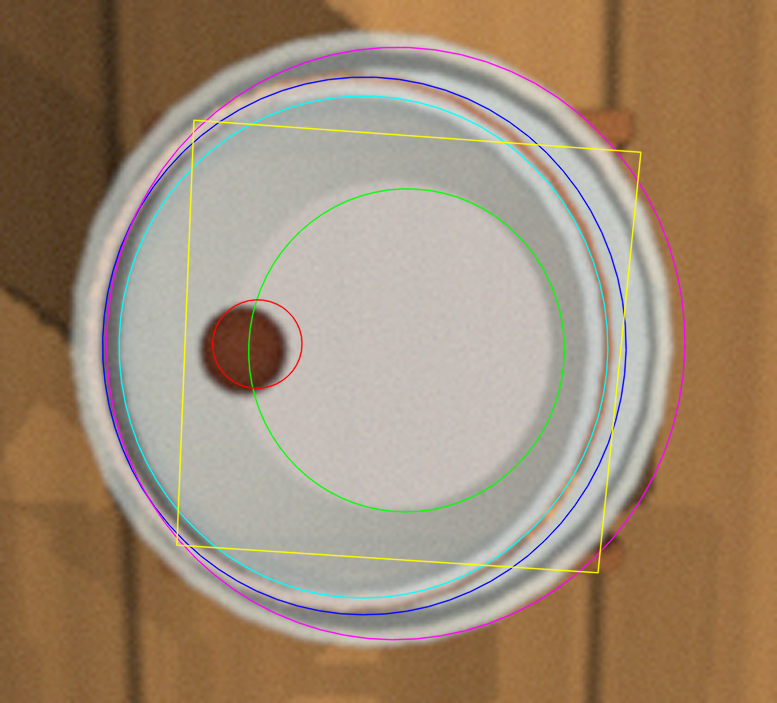

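View pics/ov_s1_a.png

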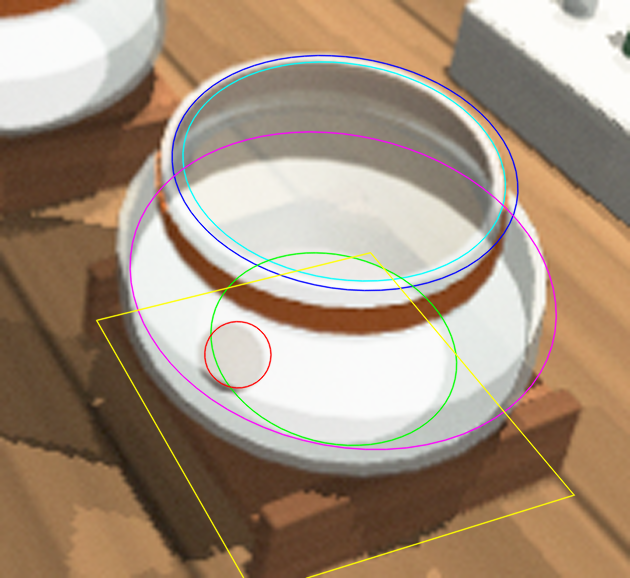

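View pics/ov_sc1_a.png

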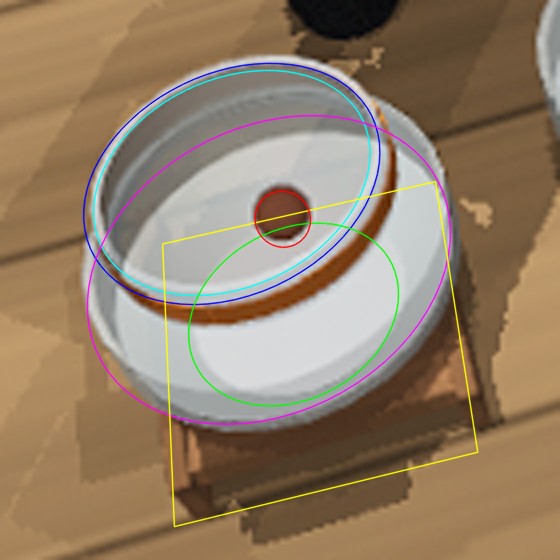

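```bash
python3 ov.py 0.6085 -0.295 2 b
```

```text
(no output)
```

View pics/ov_w1_b.png

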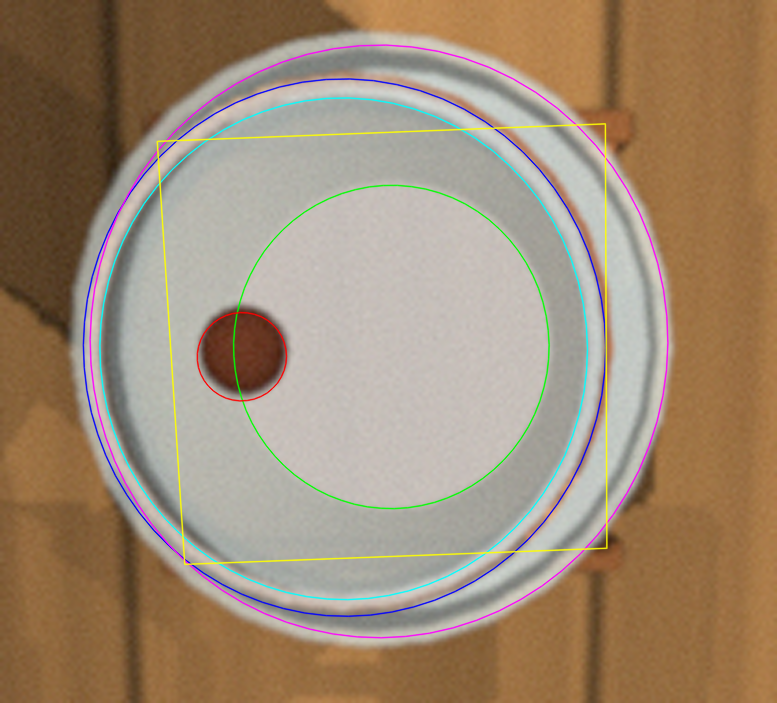

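View pics/ov_s1_b.png

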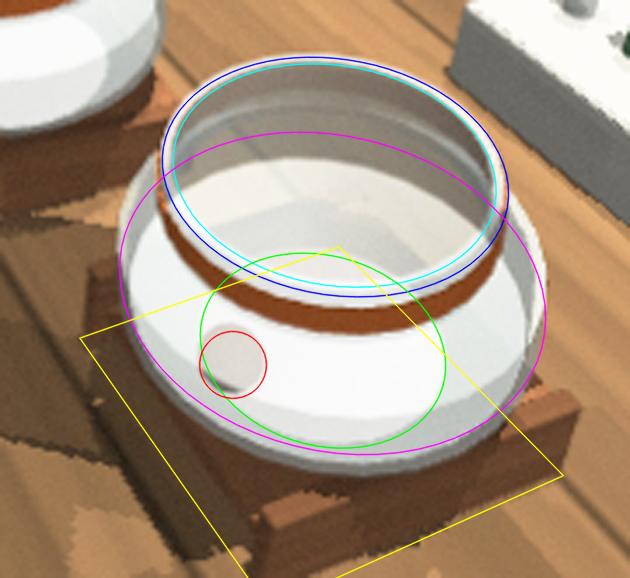

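View pics/ov_sc1_b.png

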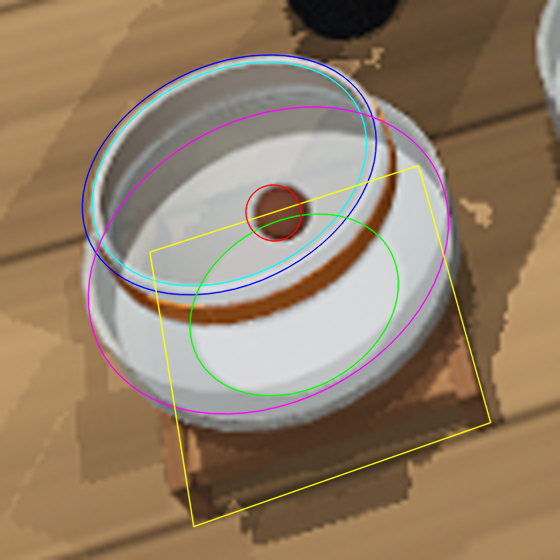

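```bash
cat > ovs.py <<'E'
from h import *
import pickle,sys
jx,jy,yaw=float(sys.argv[1]),float(sys.argv[2]),np.radians(float(sys.argv[3]))
px,py=float(sys.argv[5]),float(sys.argv[6])
Rz=R.from_euler('z',yaw).as_matrix()
def J(p): return Rz@(np.array(p)/1000)+[jx,jy,0.165]
w0=dict(np.load("wrist0.npz",allow_pickle=True));w0["k1"]=float(w0["k1"])
st0=dict(tool_pos=np.array([.624764,.0000618,.2140923]),eef_rot=np.array([-3.14147,-9.7e-5,1.628e-3]))
tiles=[]
for n,crop,f in [("s1",(155,275,190,290),5),("sc1",(140,240,260,360),5),("w0",(80,200,0,140),5),("sc1p",(210,310,320,460),5)]:
    if n=="w0": c,s=w0,st0
    else:
        c,_=pickle.load(open(n.rstrip("p")+".pkl","rb"));s=None
    y0,y1,x0,x1=crop
    im=cv2.resize(c["image"][y0:y1,x0:x1],None,fx=f,fy=f,interpolation=cv2.INTER_CUBIC)
    def dr(L,col,cl=True):
        q=np.array([(proj(p,c,s)+.5-[x0,y0])*f for p in L]);cv2.polylines(im,[np.round(q*8).astype(np.int32)],cl,col,1,cv2.LINE_AA,3)
    for a in (-7,7):
        for b in (-7,7): dr([J([a,b,-165]),J([a,b,-45]),J([a,b,30])],(0,255,0),False)
    for z in (-45,30): dr([J([a*7,b*7,z]) for a,b in ((-1,-1),(1,-1),(1,1),(-1,1))],(0,255,0))
    dr([J([a,b,-165]) for a,b in ((-24,-22),(9,-22),(9,22),(-24,22))],(0,255,255))
    dr([J([a,b,z]) for a,b,z in ((-7,-23,-138),(-57,-23,-133),(-57,23,-133),(-7,23,-138))],(255,0,255))
    for z in (.062,): dr([[px+.065*np.cos(t),py+.065*np.sin(t),z] for t in np.linspace(0,6.28,60)],(0,0,255))
    tiles.append(im);cv2.imwrite(f"pics/ovs_{n}_{sys.argv[4]}.png",im)
a=np.zeros((600,800,3),np.uint8)
for i,t in enumerate(tiles):
    t=cv2.resize(t,(400,300)) if t.shape[1]>t.shape[0] else cv2.copyMakeBorder(cv2.resize(t,(int(300*t.shape[1]/t.shape[0]),300)),0,0,0,400-int(300*t.shape[1]/t.shape[0]),cv2.BORDER_CONSTANT)
    a[(i//2)*300:(i//2)*300+300,(i%2)*400:(i%2)*400+400]=t
cv2.imwrite(f"pics/ovs_{sys.argv[4]}.png",a)
E
python3 ovs.py 0.4475 0.042 -13 a 0.621 0.182
```

```text
(no output)
```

View pics/ovs_a.png

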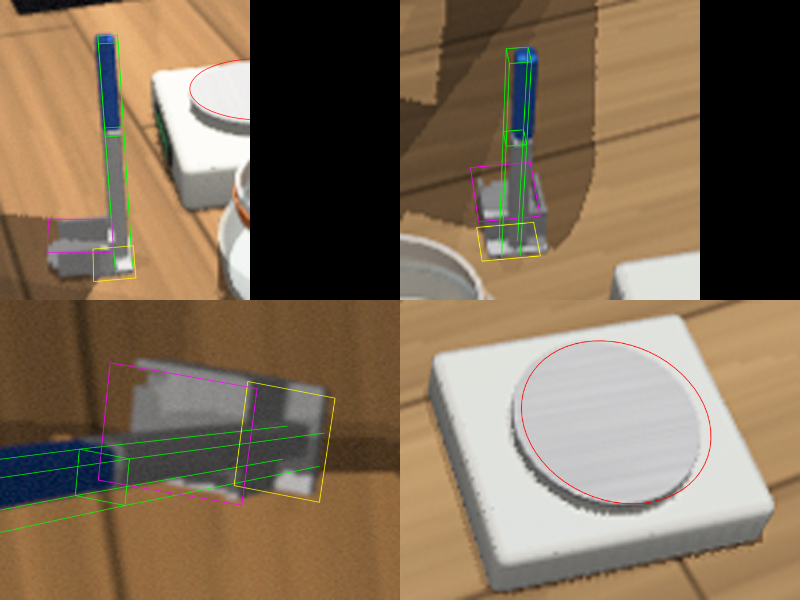

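```bash
python3 ovs.py 0.446 0.0465 -12 b 0.621 0.178
```

```text
(no output)
```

View pics/ovs_b.png

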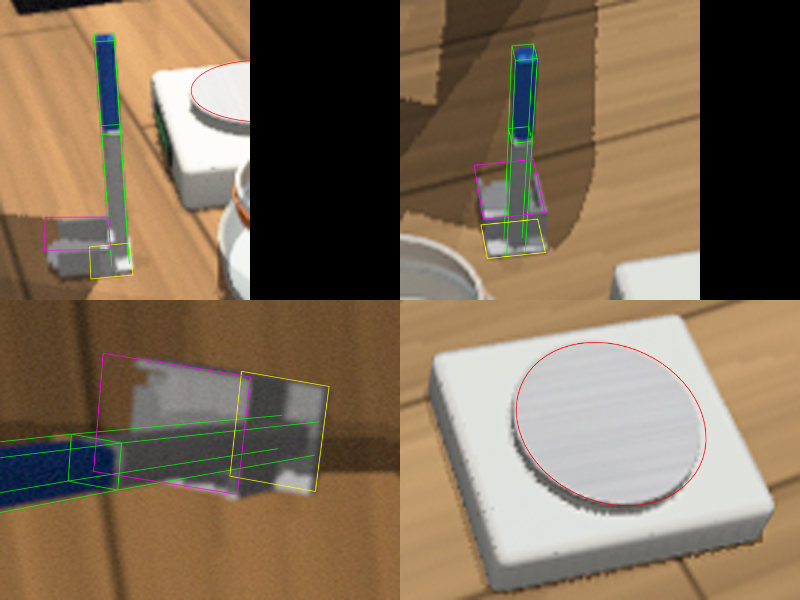

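Emit:
step_arm(
  targets=[
    [-0.3,0.8,-0.06,0,0,-0.06],
    [-0.3,0.8,-0.06,0,0,-0.06],
    [-0.3,0.8,-0.06,0,0,-0.06],
    [-0.3,0.8,-0.06,0,0,-0.06],
    [-0.3,0.8,-0.06,0,0,-0.06],
  ],
)

```text
clock: 2.75
tool_pos: [0.5264, -0.156, 0.27]
eef_rot: [3.135, -0.194, 0.002]
ft_force: [0.8, 0.3, -0.1]
gripper_width: 0.0952
```

Emit:
step_arm(
  targets=[
    [-0.3,0.81,-0.06,0,0,-0.05],
    [-0.3,0.81,-0.06,0,0,-0.05],
    [-0.3,0.81,-0.06,0,0,-0.05],
    [-0.3,0.81,-0.06,0,0,-0.05],
    [-0.3,0.81,-0.06,0,0,-0.05],
  ],
)

```text
clock: 3.17
tool_pos: [0.4538, 0.0386, 0.256]
eef_rot: [3.121, -0.357, 0.003]
ft_force: [1.6, 0.6, -0.0]
gripper_width: 0.0951
```

Run:
```python
from h import *
import pickle
st=env.observe();print(st["clock"],st["tool_pos"],st["eef_rot"],np.abs(st["qd"]).max(),np.degrees(R.from_rotvec(st["eef_rot"]).as_matrix()[:,0]*[0,1,0]))
c=env.read_camera("wrist");cv2.imwrite("pics/w2.png",c["image"]);pickle.dump((c,st),open("w2.pkl","wb"))
for k in ["scoop_grip","scoop_nose"]:
    for r in env.landmark_of(k,c)[:2]:
        p=np.array(r["location"])*[560,420];print(k,np.round(p,1),round(r["confidence"],2),np.round(on_plane(p,c,{"scoop_grip":.165,"scoop_nose":.01,"pan":.062}[k],st),4))
```

```text
3.1667 [0.4537989  0.03860483 0.25599138] [ 3.12084251e+00 -3.57367392e-01  2.94990610e-03] 0.9867445431077515 [  0.         -12.95200431   0.        ]
scoop_grip [262.6 200. ] 0.8 [0.4459 0.0457 0.165 ]
scoop_nose [220.6 170.9] 0.68 [0.3941 0.0542 0.01  ]
```

View pics/w2.png

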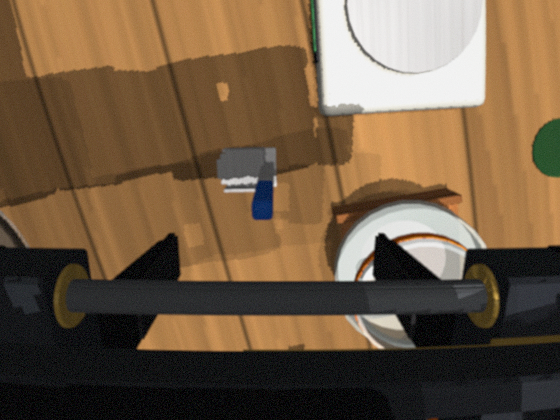

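Emit:
step_arm(
  targets=[
    [-0.01,0.01,-0.1,0,0,0],
    [-0.01,0.01,-0.16,0,0,0],
    [-0.01,0.01,-0.16,0,0,0],
  ],
  gripper=0.26,
)

```text
clock: 3.57
tool_pos: [0.4508, 0.0412, 0.2143]
eef_rot: [3.121, -0.35, -0.002]
ft_force: [0.7, -1.1, 0.9]
gripper_width: 0.0803
```

Run:
```python
from h import *
st=env.observe();print(st["clock"],st["tool_pos"],st["eef_rot"],st["gripper_width"],np.abs(st["qd"]).max(),np.degrees(R.from_rotvec(st["eef_rot"]).as_euler('xyz')))
d=np.array([.446,.046,.146])-st["tool_pos"];print(d/.25)
```

```text
3.5667 [0.45081485 0.04122531 0.21428085] [ 3.12131286e+00 -3.50318943e-01 -2.44485853e-03] 0.0803314496391113 0.07661002966943137 [ 1.79951252e+02  8.42858987e-02 -1.28075630e+01]
[-0.01925941  0.01909875 -0.2731234 ]
```

Emit:
step_arm(
  targets=[
    [-0.02,0.02,-0.09,0,0,0],
    [-0.02,0.02,-0.18,0,0,0],
    [-0.02,0.02,-0.27,0,0,0],
    [-0.02,0.02,-0.27,0,0,0],
  ],
  gripper=0.0,
)

```text
clock: 3.9
tool_pos: [0.4452, 0.0456, 0.1447]
eef_rot: [3.121, -0.352, -0.009]
ft_force: [0.4, 0.2, -0.3]
gripper_width: 0.0539
```

Run:
```python
from h import *
import pickle
st=env.observe();print(st["clock"],st["tool_pos"],st["gripper_width"],st["ft_force"])
c=env.read_camera("side")
cv2.imwrite("pics/s3.png",cv2.resize(c["image"][80:290,160:360],None,fx=3.5,fy=2.8,interpolation=cv2.INTER_CUBIC))
```

```text
3.9 [0.44516368 0.04556743 0.14470235] 0.053864095541058817 [ 0.39804337  0.19316524 -0.26090125]
```

View pics/s3.png

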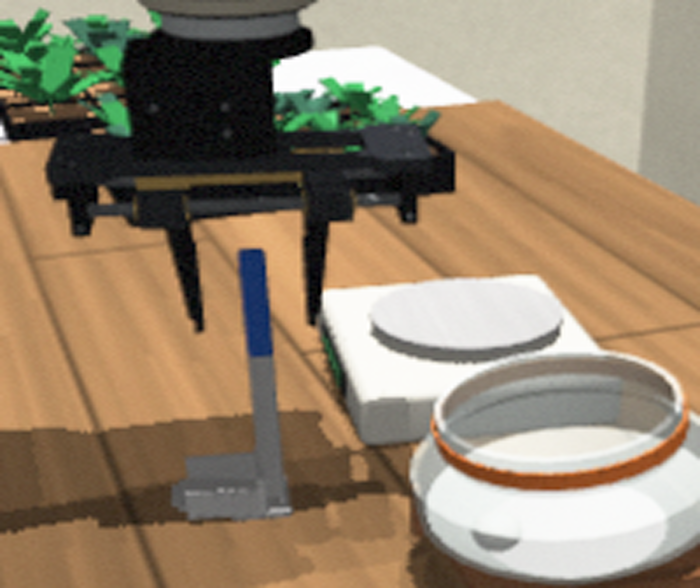

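Emit:
step_arm(
  targets=[
    [0,0,0,0,0,0],
    [0,0,0,0,0,0],
    [0,0,0,0,0,0],
    [0,0,0,0,0,0],
    [0,0,0,0,0,0],
  ],
  gripper=-1,
  force=45,
)

```text
clock: 4.37
tool_pos: [0.4461, 0.0456, 0.147]
eef_rot: [3.121, -0.352, -0.005]
ft_force: [-0.3, -0.0, -0.5]
gripper_width: 0.0199
```

Emit:
step_arm(
  targets=[
    [0,0,0,0,0,0],
    [0,0,0,0,0,0],
    [0,0,0,0,0,0],
    [0,0,0,0,0,0],
    [0,0,0,0,0,0],
  ],
)

```text
clock: 4.78
tool_pos: [0.4462, 0.0456, 0.1473]
eef_rot: [3.121, -0.352, -0.004]
ft_force: [-1.3, -0.3, 5.3]
gripper_width: 0.0139
```

Emit:
step_arm(
  targets=[
    [0,0,0,0,0,0],
    [0,0,0,0,0,0],
    [0,0,0,0,0,0],
  ],
)

```text
clock: 5.03
tool_pos: [0.4462, 0.0456, 0.1473]
eef_rot: [3.121, -0.351, -0.004]
ft_force: [-1.2, -0.2, 3.1]
gripper_width: 0.0135
```

Run:
```python
from h import *
st=env.observe();print(st["clock"],st["tool_pos"],st["eef_rot"],st["gripper_width"],st["ft_force"],st["torque"])
```

```text
5.0333 [0.4461741  0.04561424 0.14726324] [ 3.12105369 -0.35141761 -0.00421635] 0.01350760191732708 [-1.1910287  -0.19514596  3.10970803] [0.02134787 0.15222034 0.00051518]
```

```bash
cat > plan.py <<'E'
from h import *
JX,JY,JYAW=.610,-.295,0.0
GOFF=np.array([0,0,-0.0177]) # grip point in tool frame
DY=0.0
def target(phi_world,nx,nz,yaw=JYAW,ny=0.0):
    """phi_world deg nose-down; nose at jar-floor coords nx along x', nz above floor (mm), ny lateral"""
    Rz=R.from_euler('z',yaw,degrees=True).as_matrix()
    ax=np.array([-.139,0,.990]);ex=np.array([.99,0,.139])
    nose=np.array([JX,JY,0])+Rz@(np.array([0,0,.030])+(.005+nz/1e3)*ax+nx/1e3*ex+np.array([0,ny/1e3,0]))
    Rs=Rz@R.from_euler('y',-phi_world,degrees=True).as_matrix()
    grip=nose-Rs@np.array([-.057,0,-.155])
    Rt=Rs@np.diag([1,-1,-1.])
    return grip-Rt@GOFF,Rt
def delta(T,st=None):
    st=st or env.observe()
    p,Rt=T;R0=R.from_rotvec(st["eef_rot"]).as_matrix()
    rv=R.from_matrix(Rt@R0.T).as_rotvec()
    return np.r_[(p-st["tool_pos"])/.25,np.degrees(rv)/120]
def scoop(st):
    Rt=R.from_rotvec(st["eef_rot"]).as_matrix();return st["tool_pos"]+Rt@GOFF,Rt@np.diag([1,-1,-1.])
def nose(st):
    g,Rs=scoop(st);n=g+Rs@np.array([-.057,0,-.155])
    Rz=R.from_euler('z',JYAW,degrees=True).as_matrix();q=Rz.T@(n-[JX,JY,0])-[0,0,.03]
    ax=np.array([-.139,0,.990]);ex=np.array([.99,0,.139])
    return np.round(1e3*np.array([q@ex,q[1],q@ax-.005]),1),np.round(R.from_matrix(Rs).as_euler('zyx',degrees=True)*[1,-1,1],1)
def show():
    st=env.observe();print("t",round(st["clock"],2),"tcp",np.round(st["tool_pos"],4),"w",round(st["gripper_width"],4),"F",np.round(st["ft_force"],1),"T",np.round(st["torque"],2),"nose",*nose(st),"qd",round(np.abs(st["qd"]).max(),3));return st
E
python3 - <<'E'
from plan import *
st=show()
for a in [(28,-20,120),(28,-20,0),(28,-47,0),(0,-69,22)]: 
    p,_=target(*a);print(a,np.round(p,3),np.round(delta(target(*a),st),3))
E
```

```text
t 5.03 tcp [0.4462 0.0456 0.1473] w 0.0135 F [-1.2 -0.2  3.1] T [0.02 0.15 0.  ] nose [-220.3  353.2    5.9] [-12.8  -0.2  -0. ] qd 0.002
(28, -20, 120) [ 0.559 -0.295  0.299] [ 0.45  -1.362  0.607 -0.026 -0.234  0.105]
(28, -20, 0) [ 0.575 -0.295  0.18 ] [ 0.517 -1.362  0.132 -0.026 -0.234  0.105]
(28, -47, 0) [ 0.549 -0.295  0.176] [ 0.41  -1.362  0.117 -0.026 -0.234  0.105]
(0, -69, 22) [ 0.595 -0.295  0.184] [ 5.950e-01 -1.362e+00  1.490e-01  0.000e+00 -1.000e-03  1.070e-01]
```

Emit:
step_arm(
  targets=[
    [0,0,0.08,0,0,0],
    [0,0,0.22,0,0,0],
    [0,0,0.38,0,0,0],
    [0,0,0.54,0,0,0],
    [0,0,0.68,0,0,0],
  ],
)

```text
clock: 5.45
tool_pos: [0.4458, 0.0456, 0.3196]
eef_rot: [3.121, -0.351, -0.003]
ft_force: [0.1, -0.4, -1.3]
gripper_width: 0.0136
```

Run:
```python
from plan import *
st=show();print(np.round(delta(target(28,-20,130),st),3))
```

```text
t 5.45 tcp [0.4458 0.0456 0.3196] w 0.0136 F [ 0.1 -0.4 -1.3] T [-0.01 -0.11  0.01] nose [-196.7  353.3  176.4] [-12.8  -0.1  -0. ] qd 1.048
[ 0.446 -1.363 -0.043 -0.026 -0.233  0.105]
```

Emit:
step_arm(
  targets=[
    [0.05,-0.15,0.04,0,0,0.03],
    [0.1,-0.31,0.05,0,0,0.06],
    [0.16,-0.47,0.05,0,0,0.09],
    [0.22,-0.63,0.05,0,0,0.107],
    [0.22,-0.68,0.05,0,0,0.107],
  ],
)

```text
clock: 5.87
tool_pos: [0.5023, -0.1285, 0.3313]
eef_rot: [3.14, 0.0, -0.003]
ft_force: [-1.5, -0.6, -1.8]
gripper_width: 0.0139
```

Run:
```python
from plan import *
import pickle
st=show()
for n in ("side","scene"):
    c=env.read_camera(n);cv2.imwrite(f"pics/{n}4.png",c["image"])
    pickle.dump((c,st),open(n+"4.pkl","wb"))
st=show();print(np.round(delta(target(28,-20,125),st),3))
```

```text
t 5.87 tcp [ 0.5023 -0.1285  0.3313] w 0.0139 F [-1.5 -0.6 -1.8] T [0.05 0.04 0.  ] nose [-140.6  166.3  180.4] [ 0.  -0.1 -0.1] qd 0.273
t 5.97 tcp [ 0.501  -0.1267  0.3309] w 0.0136 F [ 0.1  0.1 -1.6] T [ 0.01 -0.02  0.03] nose [-142.1  168.4  180.4] [-0.2 -0.2 -0. ] qd 0.056
[ 0.228 -0.673 -0.108 -0.    -0.235  0.002]
```

View pics/side4.png

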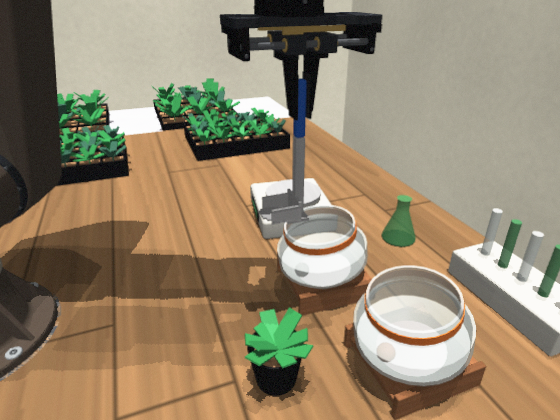

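View pics/scene4.png

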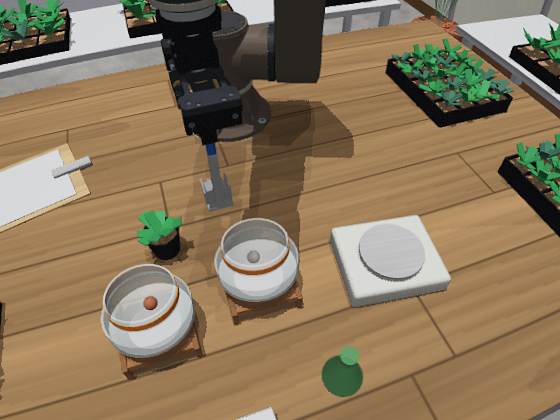

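Emit:
step_arm(
  targets=[
    [0.05,-0.15,0,0,-0.05,0],
    [0.1,-0.31,0,0,-0.11,0],
    [0.16,-0.46,-0.03,0,-0.165,0],
    [0.22,-0.6,-0.06,0,-0.22,0],
    [0.228,-0.673,-0.09,0,-0.235,0.002],
  ],
)

```text
clock: 6.38
tool_pos: [0.5579, -0.2973, 0.3076]
eef_rot: [3.045, -0.003, 0.768]
ft_force: [-0.2, 0.2, -2.0]
gripper_width: 0.014
```

Emit:
step_arm(
  targets=[
    [0,0,0,0,0,0],
  ],
)

```text
clock: 6.47
tool_pos: [0.5568, -0.2991, 0.305]
eef_rot: [-3.046, 0.009, -0.766]
ft_force: [-0.6, -0.1, -1.7]
gripper_width: 0.0138
```

Run:
```python
from plan import *
import pickle
st=show()
for n in ("wrist","side","scene"):
    st=env.observe()
    c=env.read_camera(n);cv2.imwrite(f"pics/{n}5.png",c["image"])
    pickle.dump((c,st),open(n+"5.pkl","wb"))
st=show();print(np.round(delta(target(28,-20,60),st),3),np.round(delta(target(28,-20,10),st),3))
```

```text
t 6.47 tcp [ 0.5568 -0.2991  0.305 ] w 0.0138 F [-0.6 -0.1 -1.7] T [0.05 0.5  0.04] nose [-20.4  -3.9 126.2] [-0.3 28.2 -0.1] qd 0.045
t 6.62 tcp [ 0.5578 -0.296   0.3076] w 0.0141 F [-0.4  0.6 -1.2] T [-0.02  0.46 -0.01] nose [-19.1  -1.  128.6] [-0.1 28.2 -0. ] qd 0.02
[ 0.037  0.004 -0.272 -0.     0.002  0.001] [ 0.065  0.004 -0.47  -0.     0.002  0.001]
```

View pics/side5.png

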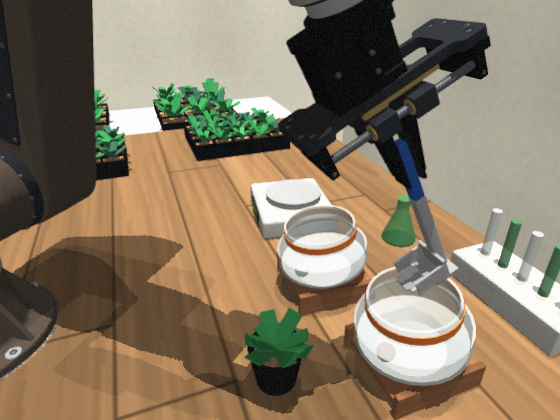

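View pics/scene5.png

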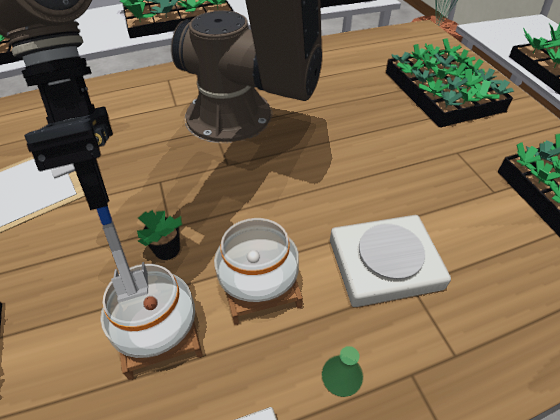

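View pics/wrist5.png

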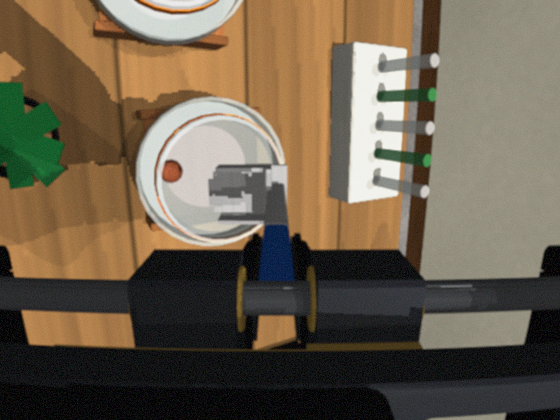

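```bash
cat > ov2.py <<'E'
from plan import *
import pickle,sys
def draw(tag,crops,jar=(JX,JY,JYAW),gy=0.0):
    Rz=R.from_euler('z',jar[2],degrees=True).as_matrix()
    ax=np.array([-.139,0,.990]);ex=np.array([.99,0,.139]);ey=np.array([0,1,0])
    J=lambda p:Rz@np.array(p)+[jar[0],jar[1],0]
    circ=lambda s,r:[J(np.array([0,0,.03])+s*ax+r*(np.cos(t)*ex+np.sin(t)*ey)) for t in np.linspace(0,6.2832,73)]
    for n,(y0,y1,x0,x1),f in crops:
        c,st=pickle.load(open(n+".pkl","rb"));s=st if n.startswith("wrist") else None
        g,Rs=scoop(st);g=g+Rs@np.array([0,gy,0]);S=lambda p:g+Rs@(np.array(p)/1e3)
        im=cv2.resize(c["image"][y0:y1,x0:x1],None,fx=f,fy=f,interpolation=cv2.INTER_CUBIC)
        def dr(L,col,cl=True):
            q=np.array([(proj(p,c,s)+.5-[x0,y0])*f for p in L]);cv2.polylines(im,[np.round(q*8).astype(np.int32)],cl,col,1,cv2.LINE_AA,3)
        dr(circ(.104,.060),(255,0,0));dr(circ(.005,.047),(0,255,0));dr(circ(.046,.078),(255,0,255))
        for a in (-7,7):
            for b in (-7,7): dr([S([a,b,-160]),S([a,b,-45])],(0,255,0),False)
        dr([S([a*7,b*7,-45]) for a,b in ((-1,-1),(1,-1),(1,1),(-1,1))],(0,255,0))
        dr([S([a,b,-165]) for a,b in ((-24,-22),(9,-22),(9,22),(-24,22))],(0,255,255))
        dr([S(p) for p in ((-7,-23,-138),(-57,-23,-133),(-57,23,-133),(-7,23,-138))],(255,0,255))
        dr([S([-57,-10,-155]),S([-57,10,-155])],(0,0,255),False)
        cv2.imwrite(f"pics/ov2_{n}_{tag}.png",im)
if __name__=="__main__":
    draw("a",[("wrist5",(80,260,120,320),4),("side5",(220,410,330,500),3.1),("scene5",(190,380,80,220),3.1)])
E
python3 ov2.py
```

```text
(no output)
```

View pics/ov2_wrist5_a.png

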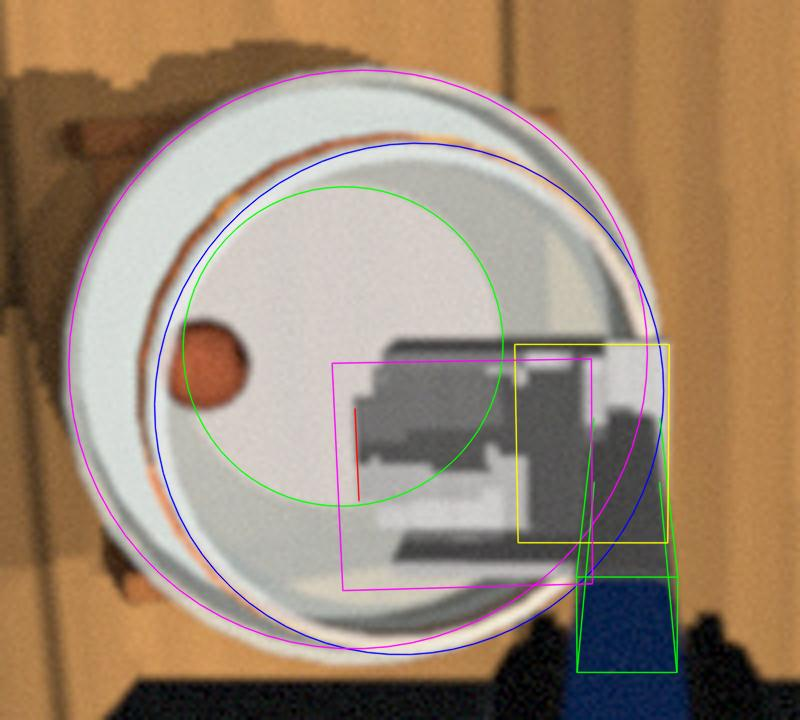

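View pics/ov2_side5_a.png

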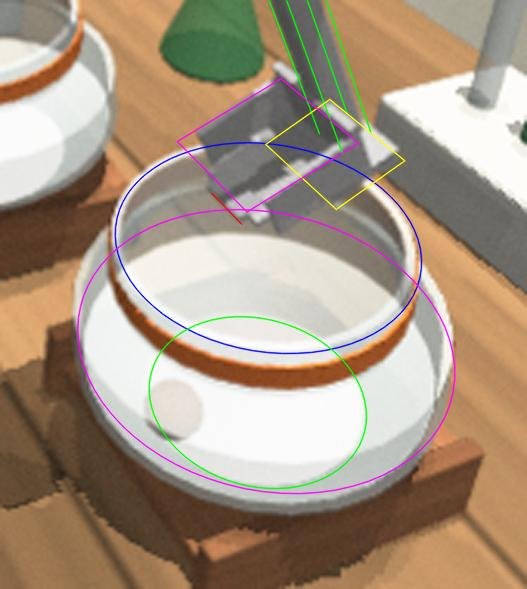

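View pics/ov2_scene5_a.png

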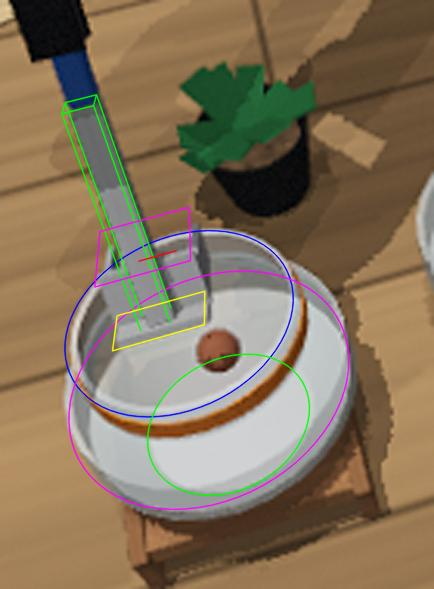

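```bash
python3 - <<'E'
import re
s=open('plan.py').read()
s=s.replace('DY=0.0','ROLL=1.8; PITCH=0.0')
s=s.replace('''Rt@np.diag([1,-1,-1.])
def nose''','''Rt@np.diag([1,-1,-1.])@RG
def nose''')
s=s.replace("ROLL=1.8; PITCH=0.0","ROLL=1.8; PITCH=0.0\nRG=R.from_euler('yx',[PITCH,ROLL],degrees=True).as_matrix() # scoop axes in (flipped) tool axes")
s=s.replace("Rt=Rs@np.diag([1,-1,-1.])\n","Rt=Rs@RG.T@np.diag([1,-1,-1.])\n")
open('plan.py','w').write(s)
E
cat plan.py | head -30
python3 ov2.py
```

```text
from h import *
JX,JY,JYAW=.610,-.295,0.0
GOFF=np.array([0,0,-0.0177]) # grip point in tool frame
ROLL=1.8; PITCH=0.0
RG=R.from_euler('yx',[PITCH,ROLL],degrees=True).as_matrix() # scoop axes in (flipped) tool axes
def target(phi_world,nx,nz,yaw=JYAW,ny=0.0):
    """phi_world deg nose-down; nose at jar-floor coords nx along x', nz above floor (mm), ny lateral"""
    Rz=R.from_euler('z',yaw,degrees=True).as_matrix()
    ax=np.array([-.139,0,.990]);ex=np.array([.99,0,.139])
    nose=np.array([JX,JY,0])+Rz@(np.array([0,0,.030])+(.005+nz/1e3)*ax+nx/1e3*ex+np.array([0,ny/1e3,0]))
    Rs=Rz@R.from_euler('y',-phi_world,degrees=True).as_matrix()
    grip=nose-Rs@np.array([-.057,0,-.155])
    Rt=Rs@RG.T@np.diag([1,-1,-1.])
    return grip-Rt@GOFF,Rt
def delta(T,st=None):
    st=st or env.observe()
    p,Rt=T;R0=R.from_rotvec(st["eef_rot"]).as_matrix()
    rv=R.from_matrix(Rt@R0.T).as_rotvec()
    return np.r_[(p-st["tool_pos"])/.25,np.degrees(rv)/120]
def scoop(st):
    Rt=R.from_rotvec(st["eef_rot"]).as_matrix();return st["tool_pos"]+Rt@GOFF,Rt@np.diag([1,-1,-1.])@RG
def nose(st):
    g,Rs=scoop(st);n=g+Rs@np.array([-.057,0,-.155])
    Rz=R.from_euler('z',JYAW,degrees=True).as_matrix();q=Rz.T@(n-[JX,JY,0])-[0,0,.03]
    ax=np.array([-.139,0,.990]);ex=np.array([.99,0,.139])
    return np.round(1e3*np.array([q@ex,q[1],q@ax-.005]),1),np.round(R.from_matrix(Rs).as_euler('zyx',degrees=True)*[1,-1,1],1)
def show():
    st=env.observe();print("t",round(st["clock"],2),"tcp",np.round(st["tool_pos"],4),"w",round(st["gripper_width"],4),"F",np.round(st["ft_force"],1),"T",np.round(st["torque"],2),"nose",*nose(st),"qd",round(np.abs(st["qd"]).max(),3));return st
```

View pics/ov2_wrist5_a.png

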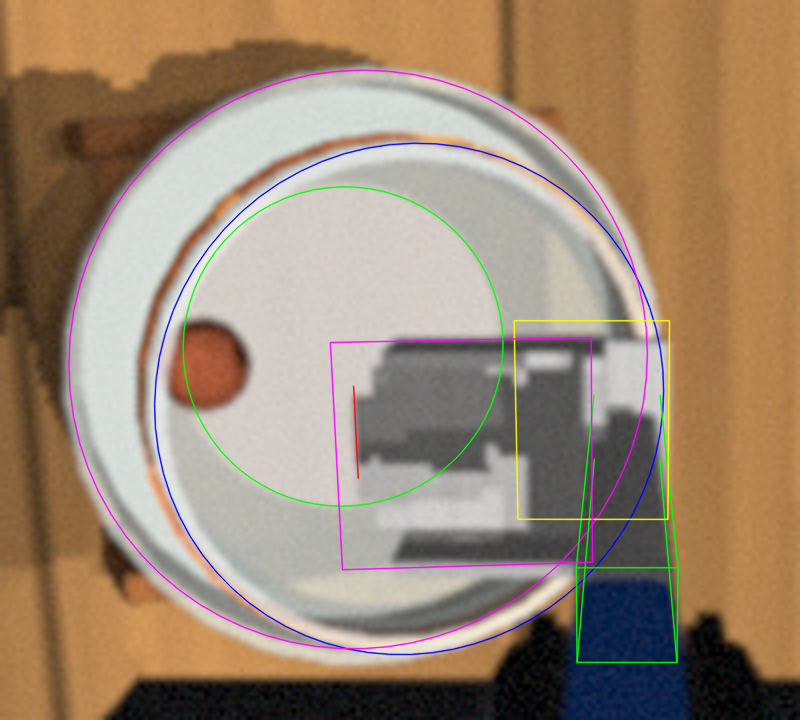

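View pics/ov2_scene5_a.png

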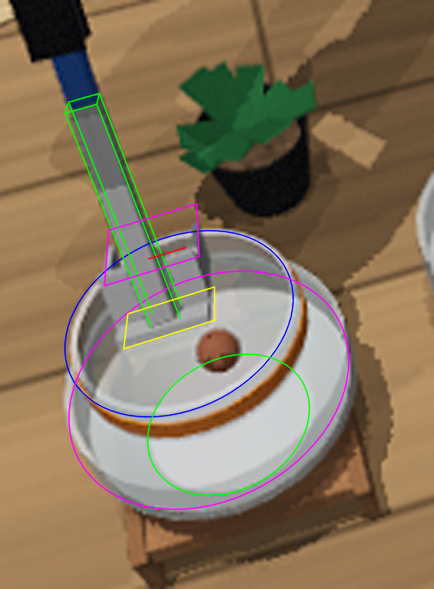

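View pics/ov2_side5_a.png

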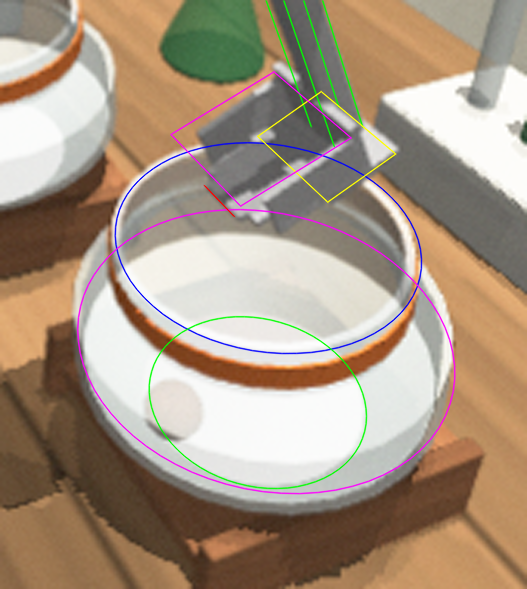

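```bash
sed -i 's/ROLL=1.8/ROLL=0.8/' plan.py
python3 - <<'E'
from plan import *
import pickle
c,st=pickle.load(open("wrist5.pkl","rb"));print("ball",on_plane((171.5,171.2),c,.042,st))
st=show()
for nz in (90,50,15,5): print(nz,np.round(delta(target(28,-18,nz),st),3))
E
```

```text
ball [ 0.56673887 -0.29560346  0.042     ]
t 6.62 tcp [ 0.5578 -0.296   0.3076] w 0.0141 F [-0.4  0.6 -1.2] T [-0.02  0.46 -0.01] nose [-19.1   1.2 128.6] [ 0.3 28.2  0.9] qd 0.02
90 [ 0.028  0.003 -0.152 -0.006  0.002 -0.002]
50 [ 0.051  0.003 -0.311 -0.006  0.002 -0.002]
15 [ 0.07   0.003 -0.449 -0.006  0.002 -0.002]
5 [ 0.076  0.003 -0.489 -0.006  0.002 -0.002]
```

Emit:
step_arm(
  targets=[
    [0.014,0,-0.08,0,0,0],
    [0.028,0,-0.16,0,0,0],
    [0.042,0,-0.24,0,0,0],
    [0.056,0,-0.32,0,0,0],
    [0.068,0,-0.4,0,0,0],
  ],
)

```text
clock: 7.03
tool_pos: [0.5757, -0.2938, 0.2078]
eef_rot: [-3.047, -0.001, -0.766]
ft_force: [1.5, -0.4, -1.3]
gripper_width: 0.0138
```

Run:
```python
from plan import *
import pickle
show()
for n in ("side","scene","wrist"):
    st=env.observe()
    c=env.read_camera(n);pickle.dump((c,st),open(n+"6.pkl","wb"))
st=show()
for nz in (10,0): print(nz,np.round(delta(target(28,-18,nz),st),3))
from ov2 import draw
draw("b",[("wrist6",(80,260,120,320),3),("side6",(220,410,330,500),3.1),("scene6",(190,380,80,220),3.1)])
a=[cv2.imread(f"pics/ov2_{n}6_b.png") for n in ("side","scene")]
h=min(x.shape[0] for x in a);a=cv2.hconcat([x[:h] for x in a]);cv2.imwrite("pics/m6.png",cv2.resize(a,None,fx=.8,fy=.8));print(a.shape)
```

```text
t 7.03 tcp [ 0.5757 -0.2938  0.2078] w 0.0138 F [ 1.5 -0.4 -1.3] T [ 0.01  0.44 -0.04] nose [-15.2   3.3  27.3] [ 0.5 28.2  0.9] qd 0.473
t 7.18 tcp [ 0.5752 -0.294   0.2074] w 0.0138 F [-0.7 -0.2 -0.8] T [-0.    0.48  0.03] nose [-16.1   3.4  27. ] [ 0.5 28.1  1. ] qd 0.032
10 [ 0.003 -0.005 -0.068 -0.007  0.001 -0.003]
0 [ 0.009 -0.005 -0.108 -0.007  0.001 -0.003]
(589, 961, 3)
```

View pics/m6.png

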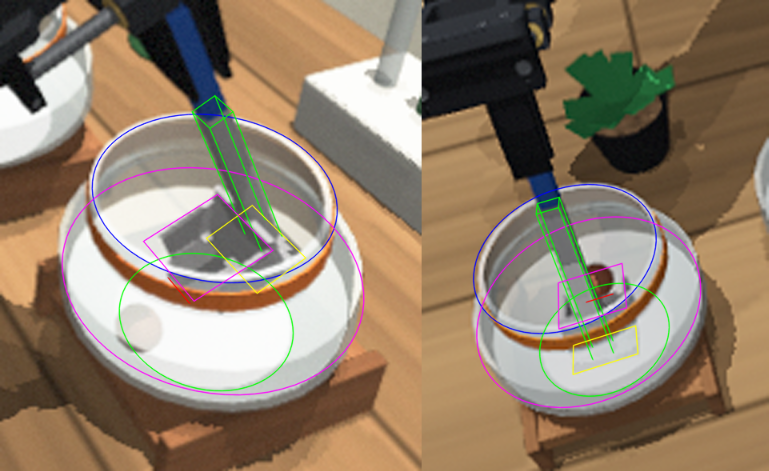

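View pics/ov2_wrist6_b.png

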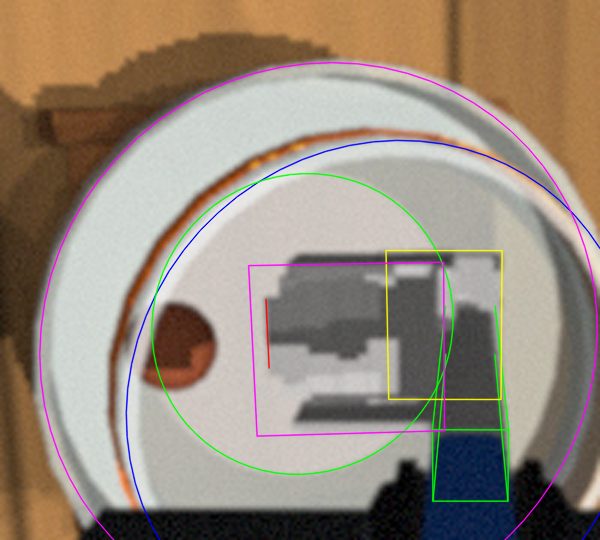

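Emit:
step_arm(
  targets=[
    [0,-0.02,-0.04,0,0,0],
    [0.003,-0.02,-0.075,0,0,0],
    [0.005,-0.02,-0.085,0,0,0],
    [0.005,-0.02,-0.09,0,0,0],
  ],
)

```text
clock: 7.52
tool_pos: [0.5766, -0.2986, 0.1854]
eef_rot: [-3.045, -0.001, -0.763]
ft_force: [-0.7, -0.6, -1.8]
gripper_width: 0.0136
```

```bash
sed -i 's/ROLL=0.8/ROLL=1.8/' plan.py
python3 - <<'E'
from plan import *
st=show()
for nz in (2,0): print(nz,np.round(delta(target(28,-18,nz),st),3))
E
```

```text
t 7.52 tcp [ 0.5766 -0.2986  0.1854] w 0.0136 F [-0.7 -0.6 -1.8] T [0.04 0.43 0.02] nose [-17.7   1.6   5. ] [ 1.  28.1  2.2] qd 0.035
2 [ 0.002  0.012 -0.012 -0.014  0.001 -0.007]
0 [ 0.003  0.012 -0.02  -0.014  0.001 -0.007]
```

Emit:
step_arm(
  targets=[
    [0,0,-0.006,0,0,0],
    [0,0,-0.012,0,0,0],
    [0,0,-0.016,0,0,0],
  ],
)

```text
clock: 7.77
tool_pos: [0.5768, -0.2986, 0.1817]
eef_rot: [-3.045, -0.001, -0.764]
ft_force: [0.0, 0.0, 2.5]
gripper_width: 0.0139
```

Emit:
step_arm(
  targets=[
    [0,0,-0.006,0,0,0],
    [0,0,-0.008,0,0,0],
  ],
)

```text
clock: 7.93
tool_pos: [0.5771, -0.2988, 0.1813]
eef_rot: [-3.046, -0.001, -0.767]
ft_force: [-7.4, 2.0, 16.3]
gripper_width: 0.0142
```

Run:
```python
from plan import *
show()
```

```text
t 7.93 tcp [ 0.5771 -0.2988  0.1813] w 0.0142 F [-7.4  2.  16.3] T [0.63 0.92 0.26] nose [-17.5   1.2   0.9] [ 1.  28.3  2.1] qd 0.012
```

Emit:
step_arm(
  targets=[
    [0,0,0.004,0,0,0],
    [-0.012,0,0.001,0,0,0],
    [-0.024,0,-0.001,0,0,0],
    [-0.036,0,-0.003,0,0,0],
    [-0.048,0,-0.004,0,0,0],
  ],
)

```text
clock: 8.35
tool_pos: [0.5648, -0.2989, 0.1802]
eef_rot: [-3.046, -0.001, -0.768]
ft_force: [0.4, -0.3, -1.2]
gripper_width: 0.0141
```

Run:
```python
from plan import *
import pickle
show()
st=env.observe();c=env.read_camera("wrist");pickle.dump((c,st),open("wrist7.pkl","wb"))
cv2.imwrite("pics/w7.png",cv2.resize(c["image"][80:260,120:320],None,fx=3.5,fy=3.3,interpolation=cv2.INTER_CUBIC))
c=env.read_camera("side");cv2.imwrite("pics/s7.png",cv2.resize(c["image"][220:410,330:500],None,fx=3.5,fy=3.1,interpolation=cv2.INTER_CUBIC))
show()
```

```text
t 8.35 tcp [ 0.5648 -0.2989  0.1802] w 0.0141 F [ 0.4 -0.3 -1.2] T [-0.03  0.24 -0.05] nose [-29.8   1.1   1.6] [ 1.  28.3  2.1] qd 0.097
t 8.45 tcp [ 0.5645 -0.2988  0.1801] w 0.0135 F [-1.3  0.3 -0.3] T [-0.03  0.67 -0.03] nose [-30.1   1.2   1.5] [ 1.  28.2  2.1] qd 0.013
```

View pics/w7.png

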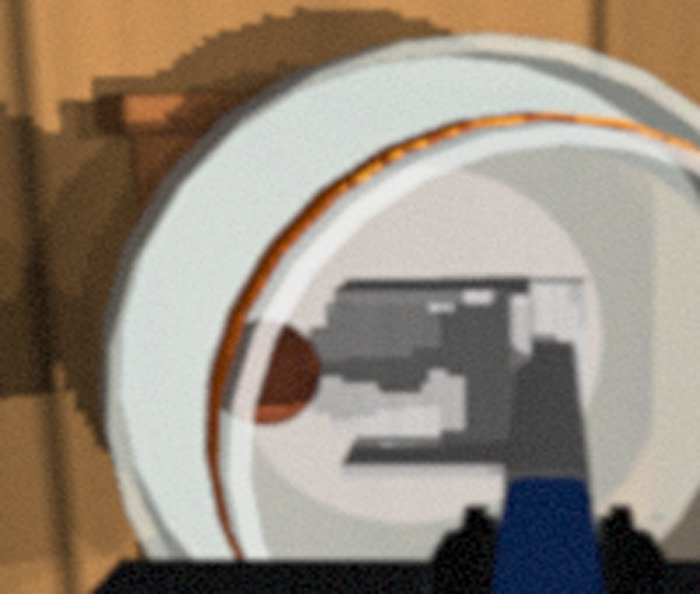

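View pics/s7.png

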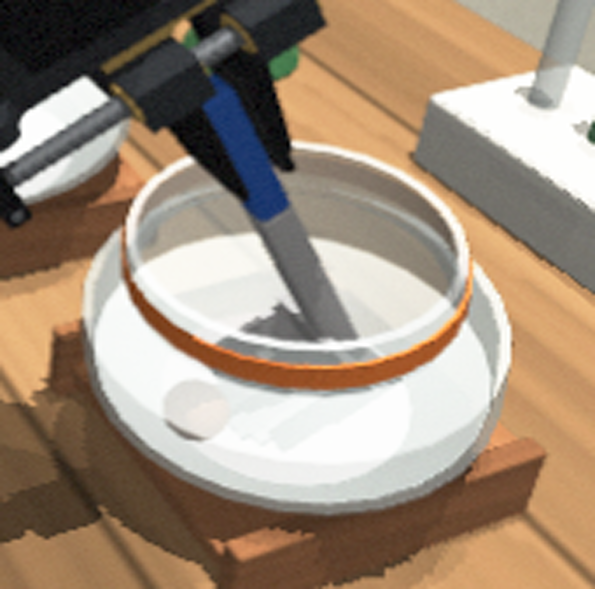

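Emit:
step_arm(
  targets=[
    [-0.006,0,-0.004,0,0,0],
    [-0.014,0,-0.005,0,0,0],
    [-0.022,0,-0.006,0,0,0],
    [-0.03,0,-0.007,0,0,0],
    [-0.038,0,-0.008,0,0,0],
  ],
)

```text
clock: 8.87
tool_pos: [0.5551, -0.299, 0.1785]
eef_rot: [-3.046, -0.001, -0.768]
ft_force: [3.3, 0.3, 3.7]
gripper_width: 0.0139
```

```bash
cat > look.py <<'E'
from plan import *
import pickle,sys
k=sys.argv[1]
show()
st=env.observe();c=env.read_camera("wrist");pickle.dump((c,st),open(f"wrist{k}.pkl","wb"))
a=cv2.resize(c["image"][80:260,100:300],(400,360),interpolation=cv2.INTER_CUBIC)
c=env.read_camera("side");b=cv2.resize(c["image"][220:410,330:500],(400,360),interpolation=cv2.INTER_CUBIC)
cv2.imwrite(f"pics/m{k}.png",cv2.hconcat([a,b]))
show()
E
python3 look.py 8
```

```text
t 8.87 tcp [ 0.5551 -0.299   0.1785] w 0.0139 F [3.3 0.3 3.7] T [ 0.02 -0.99  0.01] nose [-39.6   0.9   1.2] [ 1.  28.3  2.1] qd 0.069
t 8.97 tcp [ 0.5548 -0.299   0.1784] w 0.0137 F [-0.7 -0.4  6.2] T [-0.02 -0.26 -0.01] nose [-40.    1.    1.2] [ 1.  28.3  2.1] qd 0.008
```

View pics/m8.png

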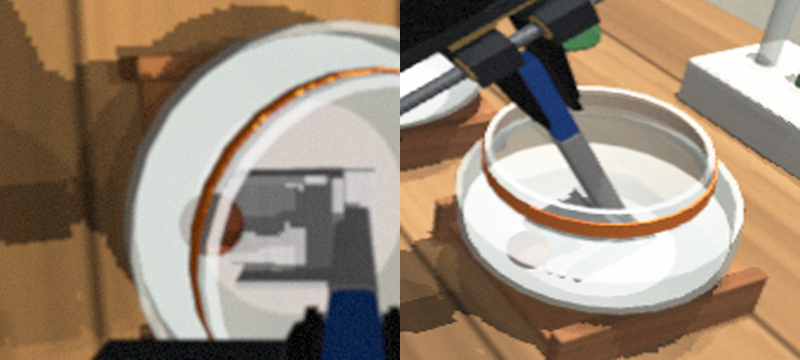

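Emit:
step_arm(
  targets=[
    [-0.008,0,-0.001,0,0,0],
    [-0.016,0,-0.002,0,0,0],
    [-0.024,0,-0.003,0,0,0],
    [-0.028,0,-0.003,0,0,0],
  ],
)

```text
clock: 9.3
tool_pos: [0.5474, -0.2989, 0.1775]
eef_rot: [-3.046, -0.001, -0.767]
ft_force: [2.6, -0.4, 1.9]
gripper_width: 0.0137
```

```bash
python3 look.py 9
python3 - <<'E'
from plan import *
st=env.observe()
for a in [(20,-50,5.5),(12,-57,12),(4,-63,18),(-2,-68,23),(-6,-69,26)]:
    d=delta(target(*a,ny=nose(st)[0][1]),st);print(a,np.round(d,3))
E
```

```text
t 9.3 tcp [ 0.5474 -0.2989  0.1775] w 0.0137 F [ 2.6 -0.4  1.9] T [ 0.03 -0.58  0.01] nose [-47.4   1.    1.3] [ 1.  28.2  2.1] qd 0.025
t 9.4 tcp [ 0.5474 -0.2989  0.1774] w 0.0139 F [-0.5  0.3  2.3] T [-0.02 -0.08 -0.04] nose [-47.5   1.1   1.3] [ 1.  28.2  2.1] qd 0.006
(20, -50, 5.5) [ 0.073  0.018  0.018 -0.014  0.069 -0.006]
(12, -57, 12) [ 0.124  0.018  0.03  -0.014  0.135 -0.005]
(4, -63, 18) [ 0.177  0.018  0.03  -0.015  0.202 -0.004]
(-2, -68, 23) [ 0.213  0.018  0.024 -0.015  0.252 -0.004]
(-6, -69, 26) [ 0.244  0.018  0.017 -0.015  0.285 -0.003]
```

View pics/m9.png

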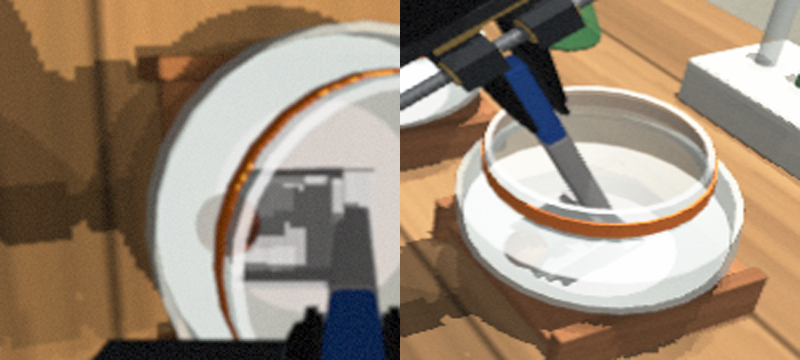

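Emit:
step_arm(
  targets=[
    [-0.008,0,0,0,0,0],
    [-0.014,0,0.002,0,0,0],
  ],
)

```text
clock: 9.57
tool_pos: [0.5436, -0.2988, 0.1775]
eef_rot: [-3.046, -0.001, -0.765]
ft_force: [7.9, 0.4, -4.2]
gripper_width: 0.0137
```

Run:
```python
from plan import *
st=show()
for a in [(25,-51.5,4),(20,-53.5,6),(16,-56.5,9),(12,-60,12.5),(8,-63,15.5),(4,-66,19),(0,-70,23),(-4,-71,26)]:
    d=delta(target(*a,ny=nose(st)[0][1]),st);print(a,np.round(d,3))
```

```text
t 9.57 tcp [ 0.5436 -0.2988  0.1775] w 0.0137 F [ 7.9  0.4 -4.2] T [-0.04 -1.83 -0.05] nose [-51.3   1.3   1.9] [ 1.  28.2  2.1] qd 0.023
(25, -51.5, 4) [ 0.031  0.018  0.011 -0.014  0.027 -0.007]
(20, -53.5, 6) [ 0.074  0.018  0.018 -0.014  0.068 -0.006]
(16, -56.5, 9) [ 0.102  0.018  0.025 -0.014  0.102 -0.006]
(12, -60, 12.5) [ 0.127  0.018  0.03  -0.015  0.135 -0.005]
(8, -63, 15.5) [ 0.154  0.018  0.032 -0.015  0.168 -0.005]
(4, -66, 19) [ 0.18   0.018  0.032 -0.015  0.202 -0.004]
(0, -70, 23) [ 0.201  0.018  0.031 -0.015  0.235 -0.004]
(-4, -71, 26) [ 0.233  0.018  0.025 -0.015  0.268 -0.003]
```

Emit:
step_arm(
  targets=[
    [0.029,0,0.011,0,0.027,0],
    [0.071,0,0.018,0,0.068,0],
    [0.099,0,0.025,0,0.102,0],
    [0.124,0,0.03,0,0.135,0],
    [0.15,0,0.032,0,0.168,0],
  ],
)

```text
clock: 9.98
tool_pos: [0.582, -0.299, 0.1862]
eef_rot: [3.133, -0.001, 0.218]
ft_force: [4.9, 0.8, 0.5]
gripper_width: 0.0136
```

```bash
python3 look.py 10
python3 - <<'E'
from plan import *
st=show()
for a in [(8,-63,15.5),(4,-66,19),(0,-70,23),(-4,-71,26),(-6,-65,27)]:
    d=delta(target(*a,ny=nose(st)[0][1]),st);print(a,np.round(d,3))
E
```

```text
t 9.98 tcp [ 0.582  -0.299   0.1862] w 0.0136 F [4.9 0.8 0.5] T [ 0.3  -1.54  0.05] nose [-63.1   0.8  16.3] [0.2 7.9 1.8] qd 1.001
t 10.08 tcp [ 0.5829 -0.2986  0.1855] w 0.0138 F [ 1.  -0.3 10.1] T [-0.24 -0.45  0.05] nose [-62.3   1.2  15.5] [0.4 7.9 1.8] qd 0.093
t 10.08 tcp [ 0.5829 -0.2986  0.1855] w 0.0138 F [ 1.  -0.3 10.1] T [-0.24 -0.45  0.05] nose [-62.3   1.2  15.5] [0.4 7.9 1.8] qd 0.093
(8, -63, 15.5) [-0.003  0.017 -0.    -0.015 -0.    -0.003]
(4, -66, 19) [ 0.023  0.017  0.    -0.015  0.033 -0.002]
(0, -70, 23) [ 0.044  0.017 -0.001 -0.015  0.066 -0.002]
(-4, -71, 26) [ 0.076  0.017 -0.007 -0.015  0.1   -0.001]
(-6, -65, 27) [ 0.117  0.017 -0.009 -0.015  0.116 -0.001]
```

View pics/m10.png

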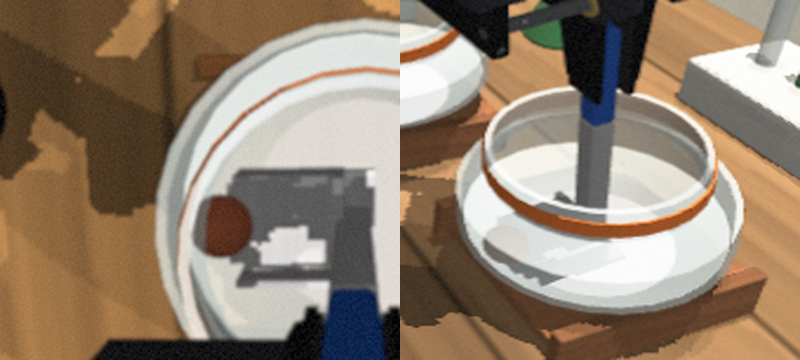

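Emit:
step_arm(
  targets=[
    [0.012,0,0.004,0,0.016,0],
    [0.023,0,0.006,0,0.033,0],
    [0.034,0,0.006,0,0.05,0],
    [0.044,0,0.006,0,0.066,0],
    [0.06,0,0.004,0,0.083,0],
  ],
)

```text
clock: 10.5
tool_pos: [0.5971, -0.2983, 0.1858]
eef_rot: [-3.139, -0.003, 0.059]
ft_force: [0.2, 0.6, -1.0]
gripper_width: 0.0139
```

```bash
python3 look.py 11
python3 - <<'E'
from plan import *
st=show()
for a in [(-4,-71,26),(-6,-66,29),(-8,-60,33)]:
    d=delta(target(*a,ny=nose(st)[0][1]),st);print(a,np.round(d,3))
E
```

```text
t 10.5 tcp [ 0.5971 -0.2983  0.1858] w 0.0139 F [ 0.2  0.6 -1. ] T [ 0.11 -0.24 -0.  ] nose [-71.4   1.7  26.1] [ 0.  -2.1  1.9] qd 0.549
t 10.6 tcp [ 0.5978 -0.2982  0.1852] w 0.0136 F [ 1.3  0.4 -0.8] T [ 0.06 -0.18 -0.05] nose [-70.7   1.8  25.3] [ 0.1 -2.1  1.9] qd 0.052
t 10.6 tcp [ 0.5978 -0.2982  0.1852] w 0.0136 F [ 1.3  0.4 -0.8] T [ 0.06 -0.18 -0.05] nose [-70.7   1.8  25.3] [ 0.1 -2.1  1.9] qd 0.052
(-4, -71, 26) [ 0.016  0.018 -0.006 -0.016  0.016 -0.   ]
(-6, -66, 29) [ 0.053  0.018 -0.001 -0.016  0.032 -0.   ]
(-8, -60, 33) [ 0.092  0.018  0.008 -0.016  0.049  0.   ]
```

View pics/m11.png

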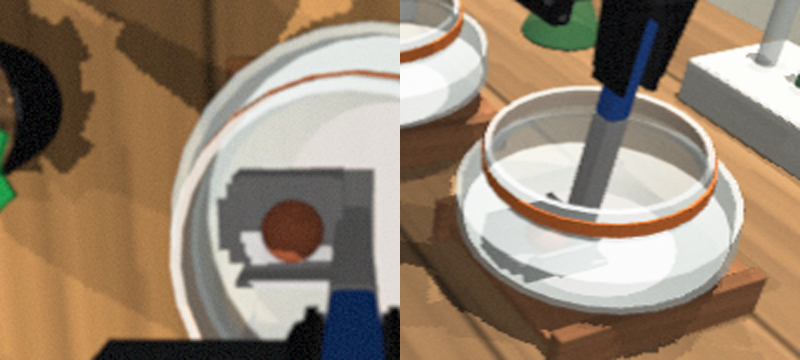

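Emit:
step_arm(
  targets=[
    [0.01,0,0.012,0,0.008,0],
    [0.03,0,0.024,0,0.016,0],
    [0.053,0,0.036,0,0.024,0],
    [0.076,0,0.044,0,0.026,0],
    [0.088,0,0.048,0,0.026,0],
  ],
)

```text
clock: 11.02
tool_pos: [0.6198, -0.2982, 0.1968]
eef_rot: [-3.136, -0.005, 0.143]
ft_force: [0.3, 0.3, -1.8]
gripper_width: 0.0135
```

```bash
python3 look.py 12
```

```text
t 11.02 tcp [ 0.6198 -0.2982  0.1968] w 0.0135 F [ 0.3  0.3 -1.8] T [ 0.02 -0.16 -0.04] nose [-53.9   1.9  38.3] [-0.  -5.2  2. ] qd 0.094
t 11.12 tcp [ 0.6197 -0.2982  0.1969] w 0.0135 F [ 0.2 -0.4 -1.8] T [-0.03 -0.12  0.02] nose [-54.    1.9  38.3] [-0.  -5.2  1.9] qd 0.016
```

View pics/m12.png

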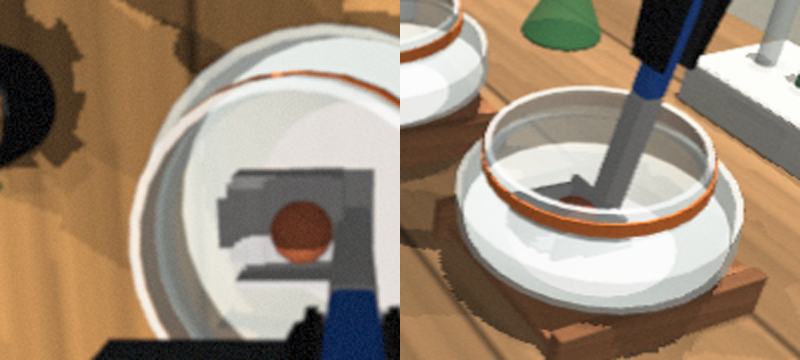

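Emit:
step_arm(
  targets=[
    [0.015,0,0.03,0,0,0],
    [0.03,0,0.08,0,0,0],
    [0.042,0,0.14,0,0,0],
    [0.042,0,0.21,0,0,0],
    [0.042,0,0.28,0,0,0],
  ],
)

```text
clock: 11.53
tool_pos: [0.63, -0.2981, 0.2678]
eef_rot: [-3.136, -0.005, 0.142]
ft_force: [-0.3, 0.6, -0.8]
gripper_width: 0.014
```

Emit:
step_arm(
  targets=[
    [0,0,0.07,0,0,0],
    [0,0,0.14,0,0,0],
    [0,0,0.21,0,0,0],
    [0,0,0.26,0,0,0],
    [0,0,0.28,0,0,0],
  ],
)

```text
clock: 11.95
tool_pos: [0.63, -0.2983, 0.3404]
eef_rot: [-3.137, -0.005, 0.138]
ft_force: [0.3, 0.0, -1.5]
gripper_width: 0.0142
```

Run:
```python
from plan import *
import pickle
show()
for n in ("wrist","side","scene"):
    st=env.observe();c=env.read_camera(n);pickle.dump((c,st),open(n+"13.pkl","wb"));cv2.imwrite(f"pics/{n}13.png",c["image"])
show()
```

```text
t 11.95 tcp [ 0.63   -0.2983  0.3404] w 0.0142 F [ 0.3  0.  -1.5] T [ 0.01 -0.11  0.03] nose [-23.4   1.6 178.7] [ 0.  -5.   1.9] qd 0.098
t 12.1 tcp [ 0.6298 -0.2981  0.3376] w 0.0141 F [-0.2  0.3 -3. ] T [-0.   -0.16  0.01] nose [-24.4   2.  176.2] [ 0.  -5.2  2. ] qd 0.018
```

View pics/side13.png

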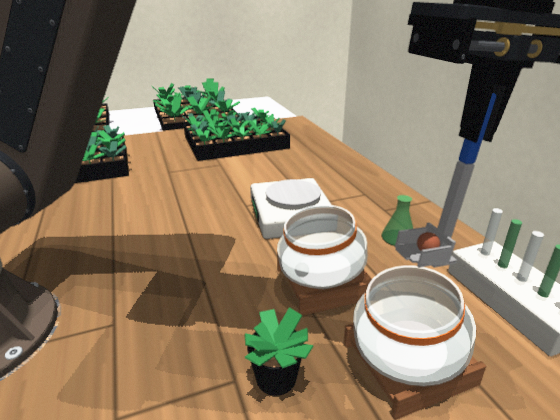

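View pics/scene13.png

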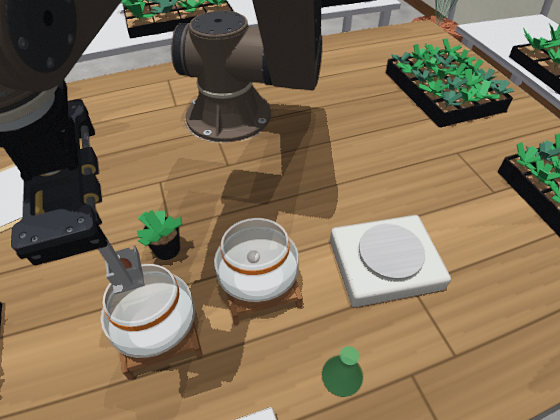

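View pics/wrist13.png

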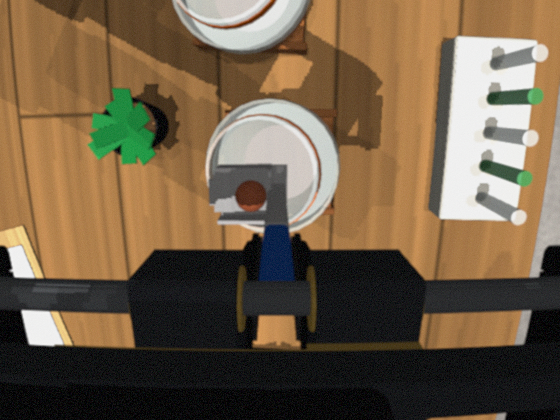

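Emit:
step_arm(
  targets=[
    [0,0.015,0,0,0,0],
    [0,0.045,0,0,0,0],
    [0,0.09,0,0,0,0],
    [0,0.15,0,0,0,0],
    [0,0.21,0,0,0,0],
  ],
)

```text
clock: 12.52
tool_pos: [0.6297, -0.2438, 0.3373]
eef_rot: [-3.135, -0.005, 0.143]
ft_force: [0.8, -0.1, -2.4]
gripper_width: 0.0139
```

Emit:
step_arm(
  targets=[
    [0,0.08,0,0,0,0],
    [0,0.15,0,0,0,0],
    [0,0.22,0,0,0,0],
    [0,0.29,0,0,0,0],
    [0,0.36,0,0,0,0],
  ],
)

```text
clock: 12.93
tool_pos: [0.6297, -0.1518, 0.3374]
eef_rot: [-3.135, -0.006, 0.142]
ft_force: [1.0, -0.2, -2.3]
gripper_width: 0.014
```

Emit:
step_arm(
  targets=[
    [0,0.08,0,0,0,0],
    [0,0.15,0,0,0,0],
    [0,0.22,0,0,0,0],
    [0,0.29,0,0,0,0],
    [0,0.36,0,0,0,0],
  ],
)

```text
clock: 13.35
tool_pos: [0.6295, -0.06, 0.3375]
eef_rot: [-3.135, -0.006, 0.142]
ft_force: [-0.4, 0.2, -2.0]
gripper_width: 0.014
```

Emit:
step_arm(
  targets=[
    [0,0.08,0,0,0,0],
    [0,0.15,0,0,0,0],
    [0,0.22,0,0,0,0],
    [0,0.29,0,0,0,0],
    [0,0.36,0,0,0,0],
  ],
)

```text
clock: 13.77
tool_pos: [0.6292, 0.0317, 0.3376]
eef_rot: [-3.135, -0.006, 0.142]
ft_force: [0.4, -0.5, -1.7]
gripper_width: 0.0136
```

Run:
```python
from plan import *
st=show();print((np.array([.627,.178,0])-scoop(st)[0])/.25)
```

```text
t 13.77 tcp [0.6292 0.0317 0.3376] w 0.0136 F [ 0.4 -0.5 -1.7] T [-0.06 -0.08  0.01] nose [-25.  331.8 176.3] [ 0.1 -5.2  2. ] qd 0.321
[-0.0152776   0.5852583  -1.42089323]
```

Emit:
step_arm(
  targets=[
    [0,0.08,0,0,0,0],
    [0,0.15,0,0,0,0],
    [0,0.22,0,0,0,0],
    [0,0.29,0,0,0,0],
    [0,0.35,0,0,0,0],
  ],
)

```text
clock: 14.18
tool_pos: [0.6288, 0.1212, 0.3377]
eef_rot: [-3.135, -0.007, 0.142]
ft_force: [-0.8, -0.3, -2.4]
gripper_width: 0.0138
```

Emit:
step_arm(
  targets=[
    [0,0.07,0,0,0,0],
    [0,0.12,0,0,0,0],
    [0,0.16,0,0,0,0],
    [0,0.19,0,0,0,0],
    [0,0.205,0,0,0,0],
  ],
)

```text
clock: 14.6
tool_pos: [0.6288, 0.1733, 0.3376]
eef_rot: [-3.135, -0.008, 0.142]
ft_force: [0.1, -0.4, -0.9]
gripper_width: 0.0139
```

Run:
```python
from plan import *
import pickle
st=show();
for n in ("wrist","side","scene"):
    st=env.observe();c=env.read_camera(n);pickle.dump((c,st),open(n+"14.pkl","wb"));cv2.imwrite(f"pics/{n}14.png",c["image"])
    for r in env.landmark_of("pan",c)[:1]:
        p=np.array(r["location"])*[560,420];print(n,"pan",np.round(p,1),round(r["confidence"],2),np.round(on_plane(p,c,.062,st),4))
st=show();print((np.array([.627,.178,.062+.165])-scoop(st)[0])/.25)
```

```text
t 14.6 tcp [0.6288 0.1733 0.3376] w 0.0139 F [ 0.1 -0.4 -0.9] T [ 0.01 -0.18  0.01] nose [-25.5 473.3 176.3] [ 0.1 -5.2  2. ] qd 0.053
wrist pan [290.8 168.6] 0.66 [0.6215 0.1739 0.062 ]
side pan [296.5 188.9] 0.62 [0.6301 0.1814 0.062 ]
scene pan [392.9 248.3] 0.77 [0.6186 0.1787 0.062 ]
t 14.9 tcp [0.6289 0.1717 0.3377] w 0.0138 F [-0.   0.8 -1.8] T [ 0.02 -0.08 -0.03] nose [-25.3 471.8 176.4] [ 0.  -5.2  2. ] qd 0.001
[-0.0140836   0.02522024 -0.51319575]
```

View pics/wrist14.png

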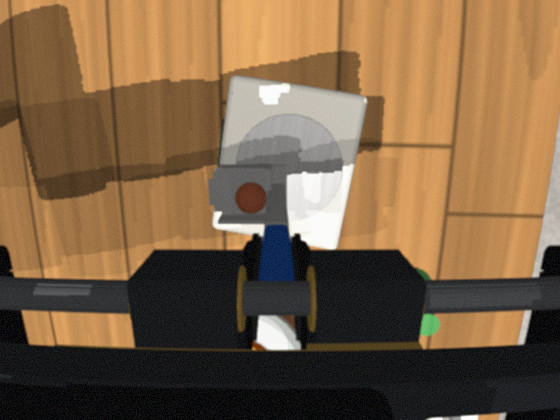

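View pics/scene14.png

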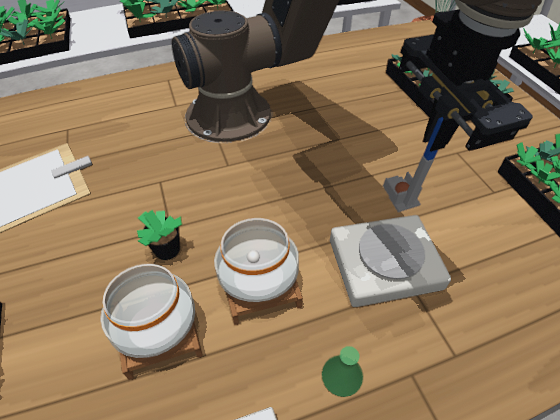

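View pics/side14.png

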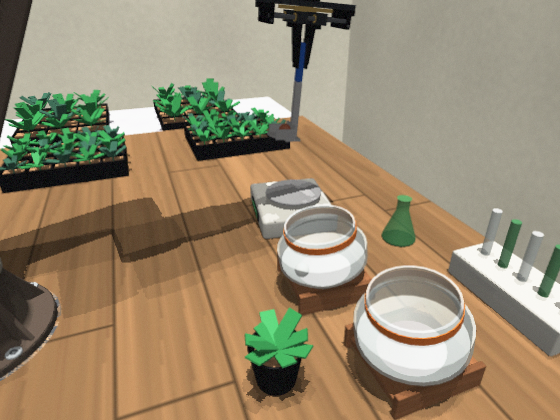

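Emit:
step_arm(
  targets=[
    [-0.003,0.002,-0.03,0,-0.005,0],
    [-0.006,0.004,-0.09,0,-0.015,0],
    [-0.009,0.006,-0.16,-0.002,-0.025,0],
    [-0.012,0.008,-0.24,-0.004,-0.035,0],
    [-0.016,0.01,-0.32,-0.006,-0.043,0],
  ],
)

```text
clock: 15.32
tool_pos: [0.6249, 0.1737, 0.2572]
eef_rot: [3.132, 0.004, 0.002]
ft_force: [0.1, 1.3, -2.1]
gripper_width: 0.0136
```

Emit:
step_arm(
  targets=[
    [0,0,-0.06,0,0,0],
    [0,0,-0.1,0,0,0],
    [0,0,-0.12,0,0,0],
    [0,0,-0.13,0,0,0],
  ],
)

```text
clock: 15.65
tool_pos: [0.6251, 0.1733, 0.2243]
eef_rot: [3.132, 0.003, 0.001]
ft_force: [-0.3, -0.1, -1.0]
gripper_width: 0.0139
```

Run:
```python
from plan import *
import pickle
st=show();print("foot z",scoop(st)[0][2]-.165)
for n,(y0,y1,x0,x1) in (("wrist",(60,260,160,360)),("side",(60,260,200,400)),("scene",(130,330,310,510))):
    st=env.observe();c=env.read_camera(n);pickle.dump((c,st),open(n+"15.pkl","wb"));cv2.imwrite(f"pics/{n}15.png",cv2.resize(c["image"][y0:y1,x0:x1],None,fx=2.9,fy=2.9,interpolation=cv2.INTER_CUBIC))
st=show();print((np.array([.625,.176,.062+.165])-scoop(st)[0])/.25,np.degrees(R.from_rotvec(st["eef_rot"]).as_euler('xyz')))
```

```text
t 15.65 tcp [0.6251 0.1733 0.2243] w 0.0139 F [-0.3 -0.1 -1. ] T [ 0.   -0.04 -0.05] nose [-33.5 471.7  57.3] [0.1 0.  1.2] qd 0.052
foot z 0.0770388207158719
t 15.8 tcp [0.6253 0.1736 0.2254] w 0.014 F [ 0.1 -0.2 -2. ] T [-0.01 -0.02 -0.  ] nose [-32.9 472.   58.2] [0.1 0.1 1.2] qd 0.006
[-0.00106964  0.00889804 -0.06435982] [ 1.79445783e+02 -1.23737639e-01  1.34460531e-01]
```

View pics/scene15.png

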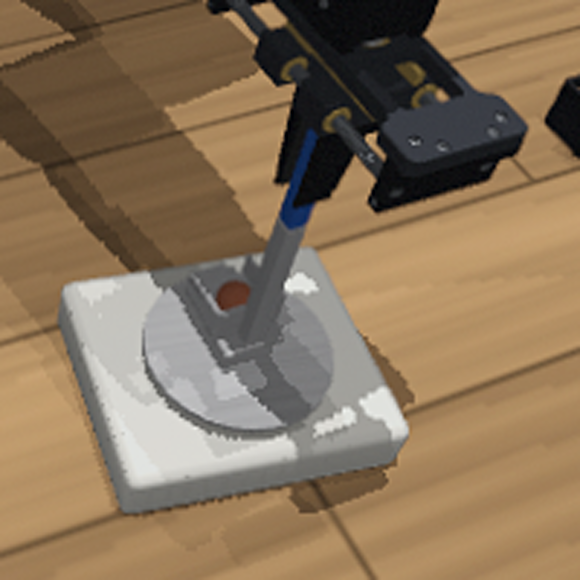

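View pics/side15.png

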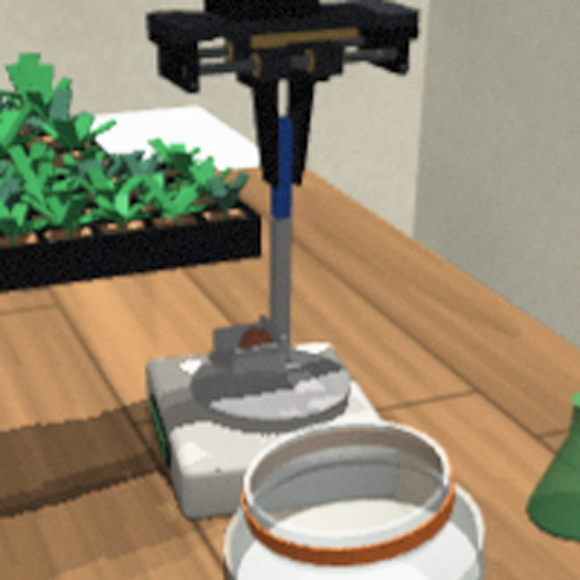

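View pics/wrist15.png

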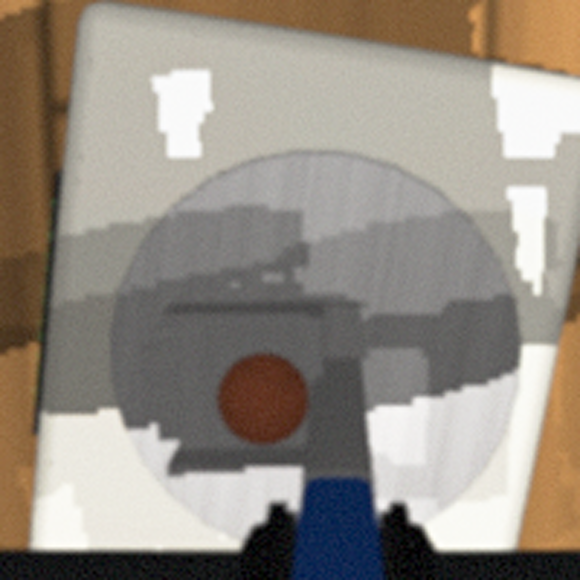

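Emit:
step_arm(
  targets=[
    [0,0,-0.02,0,0,0],
    [0,0,-0.038,0,0,0],
    [0,0,-0.048,0,0,0],
    [0,0,-0.054,0,0,0],
  ],
)

```text
clock: 16.13
tool_pos: [0.6252, 0.1736, 0.2114]
eef_rot: [3.132, 0.004, 0.003]
ft_force: [0.2, 0.3, -3.0]
gripper_width: 0.0135
```

Emit:
step_arm(
  targets=[
    [0,0,-0.003,0,0,0],
    [0,0,-0.006,0,0,0],
  ],
)

```text
clock: 16.3
tool_pos: [0.6252, 0.1736, 0.2098]
eef_rot: [3.132, 0.004, 0.002]
ft_force: [-0.1, 0.0, -1.6]
gripper_width: 0.0139
```

Run:
```python
from plan import *
st=show();print("foot z",scoop(st)[0][2]-.165)
```

```text
t 16.3 tcp [0.6252 0.1736 0.2098] w 0.0139 F [-0.1  0.  -1.6] T [ 0.03 -0.08 -0.  ] nose [-35.3 472.   42.8] [0.1 0.1 1.2] qd 0.017
foot z 0.06248583306276459
```

Emit:
step_arm(
  targets=[
    [0,0,-0.003,0,0,0],
    [0,0,-0.004,0,0,0],
  ],
)

```text
clock: 16.47
tool_pos: [0.6253, 0.1736, 0.2094]
eef_rot: [3.132, 0.004, 0.003]
ft_force: [-1.1, -1.2, 5.2]
gripper_width: 0.0136
```

Emit:
step_arm(
  targets=[
    [0,0,-0.003,0,0,0],
    [0,0,-0.004,0,0,0],
  ],
)

```text
clock: 16.63
tool_pos: [0.6253, 0.1736, 0.2094]
eef_rot: [3.132, 0.004, 0.004]
ft_force: [-2.6, -1.1, 9.4]
gripper_width: 0.0139
```

```bash
python3 look.py 16
```

```text
t 16.63 tcp [0.6253 0.1736 0.2094] w 0.0139 F [-2.6 -1.1  9.4] T [-0.1   0.93  0.04] nose [-35.1 472.   42.3] [0.1 0.2 1.3] qd 0.003
t 16.73 tcp [0.6252 0.1736 0.2094] w 0.0135 F [-1.9 -0.7  7. ] T [-0.11  0.9   0.06] nose [-35.1 472.   42.3] [0.1 0.2 1.2] qd 0.001
```

Emit:
step_arm(
  targets=[
    [0,0,0.001,0,0,0],
    [0,0,0.001,0,0,0],
    [0,0,0.001,0,0,0],
    [0,0,0.001,0,0,0],
  ],
  force=4,
  gripper=-1,
)

```text
clock: 17.07
tool_pos: [0.6253, 0.1736, 0.2094]
eef_rot: [3.132, 0.004, 0.004]
ft_force: [-0.2, -0.1, -1.5]
gripper_width: 0.0137
```

```bash
python3 look.py 17
```

```text
t 17.07 tcp [0.6253 0.1736 0.2094] w 0.0137 F [-0.2 -0.1 -1.5] T [ 0.01 -0.02  0.04] nose [-35.1 472.   42.4] [0.1 0.1 1.3] qd 0.002
t 17.17 tcp [0.6253 0.1736 0.2095] w 0.0138 F [-0.  -0.4 -1.9] T [-0.01 -0.03  0.04] nose [-35.1 472.   42.4] [0.1 0.1 1.2] qd 0.001
```

Emit:
step_arm(
  targets=[
    [0,0,-0.003,0,0,0],
    [0,0,-0.004,0,0,0],
    [0,0,-0.004,0,0,0],
  ],
)

```text
clock: 17.42
tool_pos: [0.6255, 0.1736, 0.2091]
eef_rot: [3.132, 0.004, 0.006]
ft_force: [-0.8, -1.2, 4.9]
gripper_width: 0.014
```

```bash
python3 -c "
from plan import *
show()"
```

```text
t 17.42 tcp [0.6255 0.1736 0.2091] w 0.014 F [-0.8 -1.2  4.9] T [-0.09  0.19  0.  ] nose [-34.8 472.   41.9] [0.1 0.2 1.3] qd 0.001
```

Foot seated with light load; open the fingers in place.

Emit:
step_arm(
  targets=[
    [0,0,0,0,0,0],
    [0,0,0,0,0,0],
    [0,0,0,0,0,0],
    [0,0,0,0,0,0],
    [0,0,0,0,0,0],
  ],
  gripper=0.0,
)

```text
clock: 17.83
tool_pos: [0.6255, 0.1736, 0.2089]
eef_rot: [3.132, 0.004, 0.005]
ft_force: [-0.3, -0.1, 0.2]
gripper_width: 0.042
```

Emit:
step_arm(
  targets=[
    [0,0,0,0,0,0],
    [0,0,0,0,0,0],
    [0,0,0,0,0,0],
  ],
)

```text
clock: 18.08
tool_pos: [0.6255, 0.1736, 0.2089]
eef_rot: [3.132, 0.004, 0.005]
ft_force: [-0.7, 0.1, 0.2]
gripper_width: 0.0473
```

Run:
```python
from plan import *
import pickle
st=show()
t=[]
for n,(y0,y1,x0,x1) in (("side",(60,260,200,400)),("scene",(130,330,310,510))):
    c=env.read_camera(n);t.append(cv2.resize(c["image"][y0:y1,x0:x1],(400,400),interpolation=cv2.INTER_CUBIC))
cv2.imwrite("pics/m18.png",cv2.hconcat(t));show()
```

```text
t 18.08 tcp [0.6255 0.1736 0.2089] w 0.0473 F [-0.7  0.1  0.2] T [ 0.03  0.01 -0.03] nose [-34.9 472.   41.7] [0.1 0.2 1.3] qd 0.001
t 18.18 tcp [0.6255 0.1736 0.2089] w 0.0474 F [-0.2  0.   0.5] T [ 0.06 -0.01 -0.01] nose [-34.9 472.   41.8] [0.1 0.2 1.3] qd 0.001
```

View pics/m18.png

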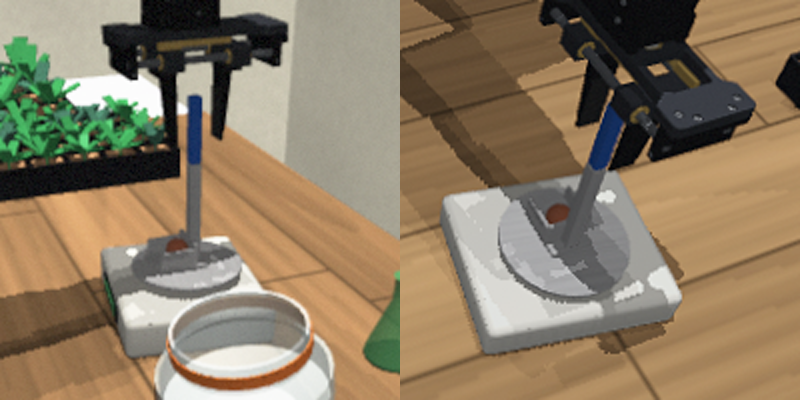

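The scoop stands free between the open fingers, ball in the bowl. Retreat straight up.

Emit:
step_arm(
  targets=[
    [0,0,0.05,0,0,0],
    [0,0,0.15,0,0,0],
    [0,0,0.28,0,0,0],
    [0,0,0.4,0,0,0],
    [0,0,0.5,0,0,0],
  ],
)

```text
clock: 18.6
tool_pos: [0.6255, 0.1736, 0.3363]
eef_rot: [3.132, 0.004, 0.008]
ft_force: [1.0, -0.2, 0.6]
gripper_width: 0.0476
```

Emit:
step_arm(
  targets=[
    [0,0,0.04,0,0,0],
    [0,0,0.04,0,0,0],
    [0,0,0.04,0,0,0],
  ],
)

```text
clock: 18.85
tool_pos: [0.6254, 0.1736, 0.3462]
eef_rot: [3.132, 0.004, 0.008]
ft_force: [0.4, -0.4, 0.3]
gripper_width: 0.0477
```

Run:
```python
from plan import *
st=show()
t=[];S={}
for n,(y0,y1,x0,x1) in (("side",(60,260,200,400)),("scene",(130,330,310,510)),("wrist",(60,260,160,360))):
    st=env.observe();c=env.read_camera(n);t.append(cv2.resize(c["image"][y0:y1,x0:x1],(260,260),interpolation=cv2.INTER_CUBIC))
    for k,h in (("scoop_grip",.227),("scoop_nose",.072),("pan",.062),("seed_ball",.083)):
        for r in env.landmark_of(k,c)[:1]:
            p=np.array(r["location"])*[560,420];S.setdefault(k,[]).append(ray(p,c,st));print(n,k,round(r["confidence"],2),np.round(on_plane(p,c,h,st),3))
for k in S:
    if len(S[k])>1: print(k,*[np.round(x,4) for x in tri(S[k])])
cv2.imwrite("pics/m19.png",cv2.hconcat(t));show()
```

```text
t 18.85 tcp [0.6254 0.1736 0.3462] w 0.0477 F [ 0.4 -0.4  0.3] T [ 0.01 -0.02 -0.02] nose [-15.6 472.1 177.5] [0.1 0.3 1.3] qd 0.032
side scoop_grip 0.61 [0.636 0.186 0.227]
side scoop_nose 0.6 [0.56  0.161 0.072]
side pan 0.57 [0.625 0.187 0.062]
side seed_ball 0.55 [0.613 0.188 0.083]
scene scoop_grip 0.82 [0.624 0.165 0.227]
scene scoop_nose 0.59 [0.571 0.176 0.072]
scene pan 0.56 [0.612 0.19  0.062]
scene seed_ball 0.54 [0.609 0.168 0.083]
wrist scoop_grip 0.6 [0.623 0.173 0.227]
wrist scoop_nose 0.98 [0.569 0.172 0.072]
wrist seed_ball 0.74 [0.605 0.171 0.083]
scoop_grip [0.6248 0.1688 0.2293] [0.0047 0.0049 0.0052]
scoop_nose [0.5671 0.1745 0.0665] [0.0029 0.0043 0.0038]
pan [0.6196 0.1818 0.069 ] [0.0045 0.0045]
seed_ball [0.607  0.1705 0.0877] [0.0037 0.0049 0.0022]
t 19.6 tcp [0.6255 0.1736 0.3463] w 0.0474 F [ 0.2  0.4 -0.3] T [-0.03  0.01  0.  ] nose [-15.5 472.  177.7] [0.1 0.3 1.3] qd 0.002
```

View pics/m19.png

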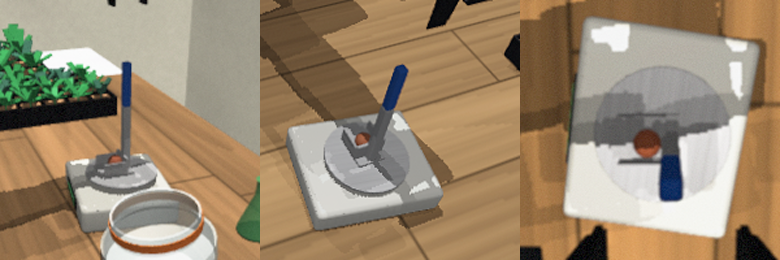

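```bash
python3 -c "
from h import *
print(env.finish_job(), env.observe()['clock'])"
```

```text
the job is handed in; nothing more can be done
the job is handed in; nothing more can be done
```

The terracotta ball is out of its jar and lying in the scoop. The scoop stands released and upright on the balance pan, and I handed the job in at about 19.6 s of the 64 s. The hand-in gives no verdict, so the results below are my own last checks.

**How it went:** I gripped the blue handle and lowered the scoop into the leaning jar, tipped about 28° nose down. I slid the nose under the ball against the flaring wall and rotated the scoop nose up along the wall until the ball rolled in. I then lifted it out, carried it over, set the foot on the pan, opened the fingers and backed straight up.

**Last checks, after release:**

| Check | Measured | Limit |
|---|---|---|
| Handle to pan centre, horizontally | about 5–15 mm, depending on the pan estimate | 60 mm |
| Grip height above pan | about 160–167 mm | 157–175 mm |
| Ball position along the scoop (x from the grip) | about −18 mm | −52 to −4 mm |
| Finger tips above handle top | about 90 mm | touching nothing |

- **Upright:** the scoop looks upright in all three views, though I did not measure its angle after release.
- **Contact:** the fingers stayed at the handle throughout. The highest force I read was about 16 N, during the first touch on the jar floor.

**Disagreements:**
- The camera views differed from each other by about 5 mm per point. The side view put the grip about 13 mm further along both x and y than the wrist view.
- While carried, the scoop seemed to sit 3–5 mm to one side or rolled 1–2° in the grip. I corrected for this by eye from the wrist camera.
- The jar wall was met about 3 mm beyond where my model put it.

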